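# Rebuild the two-stage stirrer on its shaft

### The job

Put the washed stirrer back together on the shaft standing in the assembly stand: long paddle first, then the white sleeve, then the short paddle with its blades crossing the long paddle's at a right angle, and last the red end cap, each lowered (not dropped) onto the shaft and fully home with no gap to the part below. Leave the spare black sleeve and everything else on the bench where it is.

Things in the scene. Friction and masses are not known exactly. Their poses are not given: they have to be found in the camera images.
- stand: Fixed grey assembly stand that holds the stirrer shaft upright, drive end down: round foot 120 mm diameter, 16 mm high; socket 42 mm diameter up to 50 mm; black thumbscrew reaching 44 mm out along its own +x at 36 mm height. It stands on the bare bench between the two mats. Origin: centre of its underside, z up along the shaft.
- seat (a point): Centre of the shaft's shoulder (collar 26 mm diameter), 60 mm above the bench. Above it the shaft is 16 mm in diameter and 62 mm long. z is the shaft axis, up. Parts on the finished shaft, measured up from here: long paddle hub 0-20 mm, sleeve 20-34, short paddle hub 34-54, cap 54-78.
- shaft_tip (a point): Free upper end of the shaft, on its axis, chamfered over its last 4 mm; 62 mm above the shoulder (122 mm above the bench).
- long_paddle_c (a point): Steel LONG PADDLE, lying flat. Hub 36 mm diameter, 20 mm high, through bore 18.4 mm, spanner flats 36 mm apart facing its own +y and -y. Two blades (20 x 4 mm, pitched 45 degrees) run out along its own +x and -x, 136 mm tip to tip, 1.5 to 18.5 mm above its underside. 180 g. Point: bore axis, half-way up the hub (10 mm above its underside); z along the bore, up. Starts on a 3 mm thick teal mat.
- short_paddle_c (a point): Steel SHORT PADDLE, lying flat. Hub 36 mm diameter, 20 mm high, through bore 18.4 mm, spanner flats 36 mm apart facing its own +y and -y. Two blades (20 x 4 mm, pitched 45 degrees) run out along its own +x and -x, 96 mm tip to tip, 1.5 to 18.5 mm above its underside. 150 g. Point: bore axis, half-way up the hub (10 mm above its underside); z along the bore, up. Starts on a 3 mm thick teal mat.
- sleeve_c (a point): White spacer sleeve: ring 30 mm outside diameter, 14 mm high, bore 18.4 mm, about 16 g, standing flat. Point: its centre, half-way up (7 mm above its underside). Starts on a 3 mm thick teal mat.
- cap_c (a point): Red end cap: 34 mm diameter, 24 mm high, bevelled closed top, standing mouth down. Underside: blind hole 18.4 mm in diameter and 11 mm deep; it goes over the shaft's free end, so that its rim rests on the short paddle's hub. About 30 g. Point: on its axis, half-way up (12 mm above its rim). Starts on a 3 mm thick teal mat.
- spare_c (a point): Bystander: spare black sleeve of another length, 30 mm diameter, 28 mm high, standing on a mat; not part of this job. Point: its centre.
- jar_c (a point): Bystander: yellow jar with a white lid, 60 mm diameter, 85 mm tall. Point: its centre.
- beaker_c (a point): Bystander: empty glass beaker, 68 mm diameter (72 mm at the rim), 95 mm tall. Point: its centre.
- spatula_grip (a point): Bystander: purple spatula, 200 mm long, lying on the bare bench beyond the stand, handle towards its own -x. Point: middle of its handle.
- bowl_c (a point): Bystander: small steel bowl, 100 mm across the rim, 34 mm high. Point: on its axis, half-way up.
- wrench_grip (a point): Bystander: steel spanner, 150 mm long, lying flat along its own x. Point: middle of its handle.
- bottle_c (a point): Bystander: tall amber bottle, 48 mm diameter, 170 mm tall, the tallest loose thing. Point: its centre. (Fixed equipment stands only more than 550 mm to either side of the robot's centre line and along the far edge of the bench, over 780 mm ahead.)
- brush_grip (a point): Bystander: blue-handled cleaning brush, 160 mm long, lying on the bare bench between the robot and the stand. Point: middle of its handle.
There are look-alikes about, which are no part of the job. What is shaped like the part that bears long_paddle_c but green is not meant.

How it is judged:
By the outcome, as a careful person would: the job done as asked, in the order asked, and still so for the second after the job is handed in, with the robot touching nothing.
It also fails if it takes over 72 s, if anything falls off the work surface, if the arm or the gripper's body presses on something with over 40 N, if the wrist force passes 120 N, or if a joint passes its speed limit or range.

### The arm

A 6-joint arm with a two-finger parallel gripper is mounted at the origin on the work surface. World frame = base frame: x ahead of the robot, y to its left, z up, the work surface at z = 0. Lengths are in mm, angles in rad, forces in N, time in s.
With the tool pointing down it reaches from about 375 to 925 mm from the base axis. Payload 5.7 kg.
Tool frame: the origin (TCP) lies at the very end of the fingers, on their centre line; the grasp point (between the pads) lies 19 mm behind it; z points along the fingers, x is the direction in which the jaws open and shut, and the axes are right-handed (so a half turn about z gives the same grasp; the last joint's range is limited). The gripper opens to 85 mm and grips with 20 to 120 N. Pads are 22 mm wide; open, the fingers measure 114 mm over their backs; the gripper's body (76 mm by 85 mm) begins 54 mm behind the grasp point. The pads swing forward as they close: fully open they stand 13 mm farther back than shut.
Start: joints at [-1.371, 0.359, 1.51, -0, 1.272, -0.115], TCP at [185.76, -570.488, 231.267] pointing down, gripper open.
Joint ranges: [-2.97, 2.97], [-1.01, 2.36], [0.21, 2.38], [-0.96, 4.11], [0.2, 2.71], [-2.98, 2.98]. Speed limits (rad/s): [2.39, 2.39, 3.14, 3.14, 3.14, 3.14].

### API

Orientations are given as a unit quaternion [w, x, y, z].
In Python, from cell import ctrl gives the robot as it stands.
- The arm moves only by the tool play_rows, never from a script. Its argument "moves" is a list of rows, each a list of 2 entries, a list of its own where there are three numbers: the shift along the tool's x, y, z in cm, then the turn, a rotation vector about the tool's x, y, z in rad. In form: [[[x, y, z], [ax, ay, az]], ...]. A call has 1 to 20 rows; each row is the pose to reach, as a shift and turn from the pose commanded when the call began, along the tool's axes at that moment; what a row does not reach only later rows make up. A row lasts 1/8 s, in which the tool goes at most 62.5 mm and 10.7 degrees, less where a joint would pass 70% of its speed; a pose out of reach is approached as far as the arm can. A call with a gripper value outside its range is refused whole. "jaw" is the finger opening in cm, from 0 to 8.54, set as the call begins (left out, the last holds). The fingers move at their own pace and stop on an object; "force" is the grip in N (left out, the last holds). Time passes only in rows, so rows that repeat a pose let the fingers close. It gives the time, the measured TCP pose, the force and the opening at its end, in the units of the state.
- ctrl.get_obs(): the state, without advancing time (a new reading comes with each control period).
- ctrl.get_image(name): name is "side" or "top" or "wrist"; returns a dict with "pixels" (420x560x3 uint8, red, green, blue), "z_map" (420x560 float32, mm along the optical axis (not along the pixel's ray), 0 where there is no reading), "intrinsics" (3x3 intrinsics, pixels), "rvec" (rotation vector, rad) and "tvec" (3), from world to camera coordinates, as OpenCV has them; the wrist camera has in their place "hand_eye" (4x4, takes a point from camera to tool coordinates, whose origin is the TCP and whose axes are the tool frame's). Camera axes: x right, y down, z forward; pixel columns grow to the right and rows downward; lengths in mm; the calibration is good to about 2 mm. The wrist camera is an equidistant fisheye: a pixel r from the principal point sees the ray r / f radians off the axis. A picture is of the moment at which its call begins: read the wrist's pose just before it.
- ctrl.job_done(): hands the job in, once; it reports no verdict.
The state is a dict: "clock": time; "joint_positions": joint angles; "qvel": joint speeds; "joint_efforts": joint torques, N m; "position": TCP position; "ee_rot": TCP orientation; "force": force on the tool from outside, world axes, zero at the start; "moment": the same for the moment, N m; "gripper_width": finger opening in mm.
Only numpy, scipy, OpenCV 4.12 (cv2) and the standard library are available. Lean on these libraries where they do the work, as an engineer would, in place of code of your own. Each camera call takes 0.05 s, during which the arm holds its last target.

## Working session

There is one attempt and no reset: what is moved stays moved. The work goes in short steps, Python scripts to look and compute and a tool call to move; the robot and the scene stay as the last step left them, time stands still between calls to the robot, and variables do not carry over. Pictures are saved under pics/ and viewed, and the job is handed in when it is done.

Besides the shell and the picture viewer there is one more tool, called as name([rows], argument=value, ...), one row to a line, values as JSON. play_rows: Moves the arm, as the interface text tells. Its arguments: {"type":"object","properties":{"moves":{"type":"array"},"jaw":{"type":"number"},"force":{"type":"number"}},"required":["moves"]}

```bash
ls; mkdir -p pics; python3 - <<'E'
from cell import ctrl
import cv2, numpy as np
o=ctrl.get_obs(); print(o)
for n in ["side","top","wrist"]:
    im=ctrl.get_image(n)
    cv2.imwrite(f"pics/{n}0.png",im["pixels"][:,:,::-1])
    np.savez(f"pics/{n}0.npz",**im)
    print(n,im["intrinsics"],im.get("rvec"),im.get("tvec"),im.get("hand_eye"))
E
```

```text
pics
{'clock': 0.0, 'joint_positions': array([-1.37112340e+00,  3.59510725e-01,  1.51141688e+00, -5.61144895e-06,
        1.27251268e+00, -1.15107404e-01]), 'qvel': array([-0.00155822, -0.00097783,  0.00020446, -0.00149081,  0.00151508,
       -0.00038633]), 'joint_efforts': array([ 2.86398674e-03, -5.27614188e+01, -2.78616929e+01,  8.12660437e-05,
        1.30654889e-02,  1.88143304e-05]), 'position': array([ 185.61642734, -569.85737056,  230.45610279]), 'ee_rot': array([-6.23067953e-04,  8.09199623e-01, -5.87533077e-01, -6.82081167e-04]), 'force': array([-0.11232331, -0.11350181,  0.21140866]), 'moment': array([-0.00466156,  0.03360919,  0.00343177]), 'gripper_width': 85.3783978682409}
side [[497.63922247   0.         278.56894369]
 [  0.         497.63922247 211.89561473]
 [  0.           0.           1.        ]] [ 2.34418549 -0.13584431  0.03804704] [-485.43494631   92.1476055  1469.20340511] None
top [[440.77435255   0.         281.64521509]
 [  0.         440.77435255 215.282137  ]
 [  0.           0.           1.        ]] [ 2.17084457 -2.17144774  0.09187749] [  14.63532838  492.36382523 1279.36363905] None
wrist [[325.1922621    0.         278.48885036]
 [  0.         325.1922621  206.57911953]
 [  0.           0.           1.        ]] None None [[ 9.99999584e-01  7.11600603e-04 -5.70003851e-04 -1.64502294e-01]
 [-4.97648791e-04  9.49841031e-01  3.12732741e-01 -8.02729851e+01]
 [ 7.63953853e-04 -3.12732328e-01  9.49840991e-01 -1.42374038e+02]
 [ 0.00000000e+00  0.00000000e+00  0.00000000e+00  1.00000000e+00]]
```

View pics/top0.png

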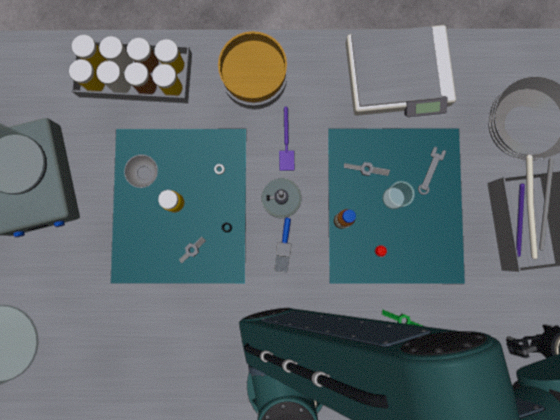

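View pics/side0.png

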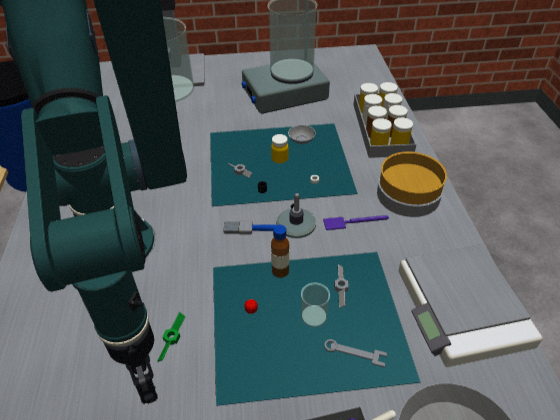

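View pics/wrist0.png

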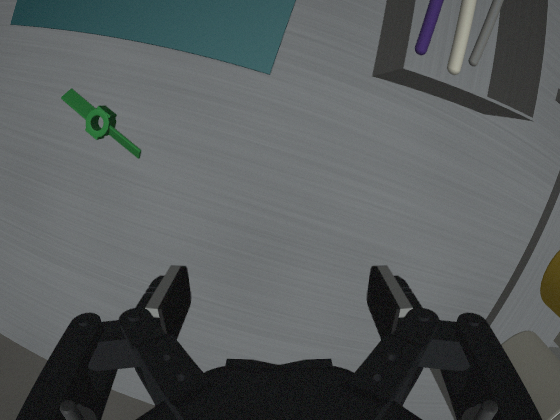

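```bash
cat > h.py <<'E'
import numpy as np, cv2
from scipy.spatial.transform import Rotation as R
def q2R(q): return R.from_quat([q[1],q[2],q[3],q[0]]).as_matrix()
def campose(im,obs=None):
    "cam->world R,t"
    if im.get("rvec") is not None and 'rvec' in im:
        Rc=cv2.Rodrigues(np.array(im["rvec"],float))[0]; return Rc.T,-Rc.T@np.array(im["tvec"],float)
    T=np.eye(4);T[:3,:3]=q2R(obs["ee_rot"]);T[:3,3]=obs["position"]
    M=T@im["hand_eye"]; return M[:3,:3],M[:3,3]
def rays(im,uv):
    K=im["intrinsics"]; uv=np.atleast_2d(np.array(uv,float))
    a=(uv[:,0]-K[0,2])/K[0,0]; b=(uv[:,1]-K[1,2])/K[1,1]
    if 'hand_eye' in im:
        th=np.hypot(a,b); s=np.where(th>1e-9,np.sin(th)/np.maximum(th,1e-9),1)
        return np.stack([a*s,b*s,np.cos(th)],1)
    return np.stack([a,b,np.ones_like(a)],1)
def onplane(im,uv,z,obs=None):
    Rc,t=campose(im,obs); d=rays(im,uv)@Rc.T
    return t+d*((z-t[2])/d[:,2])[:,None]
def pts(im,uv,obs=None):
    "3D from z_map"
    uv=np.atleast_2d(uv).astype(int); d=rays(im,uv); z=im["z_map"][uv[:,1],uv[:,0]]
    Rc,t=campose(im,obs); return (d/d[:,2:]*z[:,None])@Rc.T+t
def proj(im,P,obs=None):
    Rc,t=campose(im,obs); p=(np.atleast_2d(P)-t)@Rc; K=im["intrinsics"]
    if 'hand_eye' in im:
        r=np.hypot(p[:,0],p[:,1]); th=np.arctan2(r,p[:,2]); a=p[:,0]/r*th;b=p[:,1]/r*th
    else: a=p[:,0]/p[:,2];b=p[:,1]/p[:,2]
    return np.stack([a*K[0,0]+K[0,2],b*K[1,1]+K[1,2]],1)
E
python3 - <<'E'
import numpy as np,cv2
from h import *
im=dict(np.load("pics/top0.npz"));
for n in list(im):
    if im[n].dtype==object: del im[n]
print(im["pixels"][150,180],im["pixels"][270,400])
for n,(u,v),z in [("padR",(368,169),20),("padL",(191,249),20),("white",(219,169),17),("black",(227,227),31),("cap",(381,251),27),("shaft",(282,195),122),("beaker",(398,194),95),("bottle",(347,214),170),("jar",(170,200),88),("bowl",(141,171),30),("green",(402,319),15)]:
    print(n,onplane(im,(u,v),z)[0].round(), pts(im,(u,v))[0].round())
px=im["pixels"].astype(int)
hsv=cv2.cvtColor(im["pixels"],cv2.COLOR_RGB2HSV)
for n,(x0,x1,y0,y1) in {"padR":(338,396,150,185),"padL":(172,210,230,270)}.items():
    m=((hsv[:,:,1]<80)).astype(np.uint8); mm=np.zeros_like(m);mm[y0:y1,x0:x1]=m[y0:y1,x0:x1]
    ys,xs=np.nonzero(mm); P=onplane(im,np.stack([xs,ys],1),13)[:,:2]
    r=cv2.minAreaRect(P.astype(np.float32)); print(n,len(P),r,P.mean(0))
c=im["pixels"][140:280,110:460,::-1]
cv2.imwrite("pics/crop0.png",cv2.resize(c[:, :],None,fx=2.2,fy=2.2,interpolation=2))
E
```

```text
[ 54 104 110] [ 51  95 103]
padR [ 631. -243.   20.] [ 635. -247.    3.]
padL [393. 281.  20.] [393. 285.   2.]
white [632. 202.  17.] [635. 204.   4.]
black [457. 175.  31.] [459. 178.   2.]
cap [ 387. -275.   27.] [ 387. -276.   26.]
shaft [539.  13. 122.] [540.  13. 118.]
beaker [ 545. -311.   95.] [ 558. -334.    7.]
bottle [ 482. -158.  170.] [ 482. -157.  175.]
jar [530. 329.  88.] [530. 329.  87.]
bowl [624. 432.  30.] [629. 440.   7.]
green [ 191. -335.   15.] [ 188. -340.   -3.]
padR 337 ((630.6939697265625, -252.32498168945312), (163.76565551757812, 41.52977752685547), 72.3759765625) [ 633.1147674  -244.13362309]
padL 258 ((391.0918273925781, 281.955810546875), (38.00493621826172, 97.33184814453125), 45.46446990966797) [393.08684292 279.47366299]
```

View pics/crop0.png

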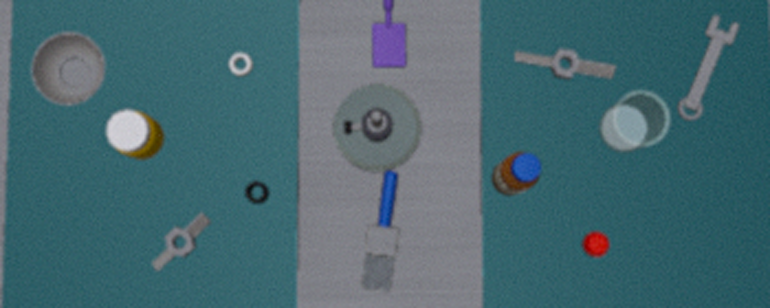

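```bash
cat >> h.py <<'E'
def go(obs,x,y,z,psi):
    "shift in tool axes (cm) and rotvec to bring TCP there, pointing down, tool x at yaw psi (mod pi nearest j6=0)"
    Rt=q2R(obs["ee_rot"]); j1=np.arctan2(y,x)
    psi=j1-((j1-psi+np.pi/2)%np.pi-np.pi/2)
    c,s=np.cos(psi),np.sin(psi)
    Rg=np.array([[c,s,0],[s,-c,0],[0,0,-1.]])
    d=Rt.T@(np.array([x,y,z])-obs["position"])/10
    rv=R.from_matrix(Rt.T@Rg).as_rotvec()
    print("go",(x,y,z,round(psi,3)),"shift",d.round(2),"rot",rv.round(3),"j6",round(j1-psi,2))
    return d,rv
def ps(o): 
    Rt=q2R(o["ee_rot"]); print("t",round(o["clock"],2),"pos",o["position"].round(1),"psi",round(np.arctan2(Rt[1,0],Rt[0,0]),4),"z",Rt[:,2].round(4),"F",o["force"].round(1),"w",round(o["gripper_width"],1))
E
python3 - <<'E'
from cell import ctrl
from h import *
o=ctrl.get_obs();ps(o)
go(o,632,-244,230,-0.2);go(o,632,-244,125,-0.2)
E
```

```text
t 0.15 pos [ 185.6 -570.   230.6] psi -1.2561 z [-3.0e-04  1.5e-03 -1.0e+00] F [ 0.3  0.7 -0.1] w 85.4
go (632, -244, 230, np.float64(-0.2)) shift [-17.18 -52.53   0.1 ] rot [-1.000e-03  1.000e-03 -1.056e+00] j6 -0.17
go (632, -244, 125, np.float64(-0.2)) shift [-17.17 -52.53  10.6 ] rot [-1.000e-03  1.000e-03 -1.056e+00] j6 -0.17
```

play_rows([
  [[-17.2, -52.5, 0], [0, 0, -1.056]],
  [[-17.2, -52.5, 0], [0, 0, -1.056]],
  [[-17.2, -52.5, 0], [0, 0, -1.056]],
  [[-17.2, -52.5, 0], [0, 0, -1.056]],
  [[-17.2, -52.5, 0], [0, 0, -1.056]],
  [[-17.2, -52.5, 0], [0, 0, -1.056]],
  [[-17.2, -52.5, 5], [0, 0, -1.056]],
  [[-17.2, -52.5, 10.6], [0, 0, -1.056]],
  [[-17.2, -52.5, 10.6], [0, 0, -1.056]],
  [[-17.2, -52.5, 10.6], [0, 0, -1.056]],
  [[-17.2, -52.5, 10.6], [0, 0, -1.056]],
])

```text
clock: 1.52
position: [631.4, -243.4, 123.9]
ee_rot: [-0.0, 0.995, -0.099, -0.001]
force: [-0.7, 0.1, 0.4]
gripper_width: 85.5
```

```bash
cat >> h.py <<'E'
def snap(ctrl,name,cam="wrist"):
    o=ctrl.get_obs(); im=ctrl.get_image(cam); ps(o)
    cv2.imwrite(f"pics/{name}.png",im["pixels"][:,:,::-1])
    np.savez(f"pics/{name}.npz",**{k:v for k,v in im.items() if v is not None},pos=o["position"],rot=o["ee_rot"])
    return o,im
def load(name):
    d=dict(np.load(f"pics/{name}.npz")); return dict(position=d.pop("pos"),ee_rot=d.pop("rot")),d
E
python3 - <<'E'
from cell import ctrl
from h import *
snap(ctrl,"w1")
E
```

```text
t 1.52 pos [ 631.4 -243.4  123.9] psi -0.1982 z [-0.0025  0.001  -1.    ] F [-0.7  0.1  0.4] w 85.5
```

View pics/w1.png

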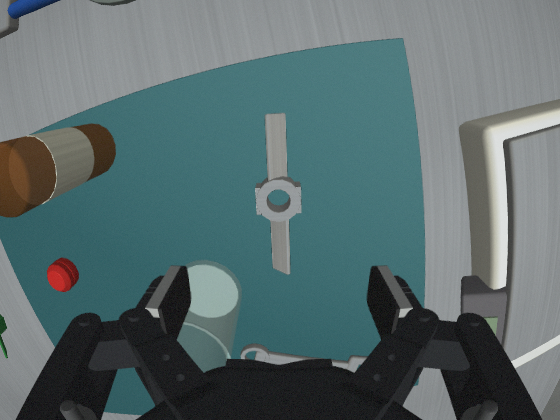

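```bash
cat >> h.py <<'E'
def crop(name,u,v,r=60,s=6):
    p=cv2.imread(f"pics/{name}.png"); u,v=int(u),int(v)
    c=p[max(0,v-r):v+r,max(0,u-r):u+r]; cv2.imwrite(f"pics/{name}_c.png",cv2.resize(c,None,fx=s,fy=s,interpolation=cv2.INTER_CUBIC)); 
def top(name,u,v,z0,z1,r=45):
    "points in z range from depth near pixel"
    o,im=load(name); uu,vv=np.meshgrid(np.arange(u-r,u+r),np.arange(v-r,v+r)); uv=np.stack([uu.ravel(),vv.ravel()],1)
    uv=uv[(uv[:,0]>=0)&(uv[:,1]>=0)&(uv[:,0]<560)&(uv[:,1]<420)]
    P=pts(im,uv,o); k=(P[:,2]>z0)&(P[:,2]<z1); return uv[k],P[k]
E
python3 - <<'E'
from h import *
crop("w1",279,199,50,6)
o,im=load("w1")
P=pts(im,[(350,150),(279,199),(263,199),(277,130),(281,260)],o);print(P.round(1))
uv,P=top("w1",279,199,19,28,30)
print(len(P),np.median(P,0),P.min(0),P.max(0)); c,r=cv2.minEnclosingCircle(P[:,:2].astype(np.float32));print("enc",c,r)
uv,P=top("w1",279,195,9,28,100); P=P[np.abs(P[:,0]-632)<60]
uvm=uv[:len(P)]
q=cv2.minAreaRect(P[:,:2].astype(np.float32));print(q)
hsv=cv2.cvtColor(im["pixels"],cv2.COLOR_RGB2HSV); m=(hsv[:,:,1]<60).astype(np.uint8); m[:, :200]=0;m[:,340:]=0;m[:95]=0;m[300:]=0
n,l,st,ce=cv2.connectedComponentsWithStats(m); i=l[199,263]; print(st[i],ce[i]); mm=(l==i).astype(np.uint8)
cs,hi=cv2.findContours(mm,cv2.RETR_CCOMP,cv2.CHAIN_APPROX_NONE)
for k,cn in enumerate(cs):
    if len(cn)>20:
        pp=onplane(im,cn[:,0],23 if hi[0][k][3]>=0 else 13,o)[:,:2].astype(np.float32); print(hi[0][k],len(cn),cv2.minAreaRect(pp),cv2.fitEllipse(pp))
E
```

```text
[[ 697.2 -212.4    3.6]
 [ 631.5 -242.7    3. ]
 [ 620.4 -234.3   23. ]
 [ 641.6 -184.4   15.2]
 [ 623.2 -293.    16.2]]
1356 [ 631.46328996 -236.43423906   22.37412864] [ 612.14166624 -263.37503309   19.00675214] [ 650.67401618 -212.06178735   24.85995669]
enc (631.5037841796875, -237.71841430664062) 25.87361717224121
((624.3212890625, -252.8654327392578), (165.32823181152344, 53.88330078125), 63.99934768676758)
[ 255  113   47  162 3772] [277.80196182 191.23700954]
[-1 -1  1 -1] 377 ((631.1969604492188, -239.94508361816406), (139.5620574951172, 37.36603546142578), 80.83000183105469) ((631.587890625, -237.95419311523438), (32.77699279785156, 125.30258178710938), 171.23895263671875)
[-1 -1 -1  0] 52 ((632.2192993164062, -235.06346130371094), (14.709320068359375, 14.663471221923828), 34.51615524291992) ((632.2554931640625, -235.13795471191406), (13.359845161437988, 16.81031036376953), 79.23199462890625)
```

View pics/w1_c.png

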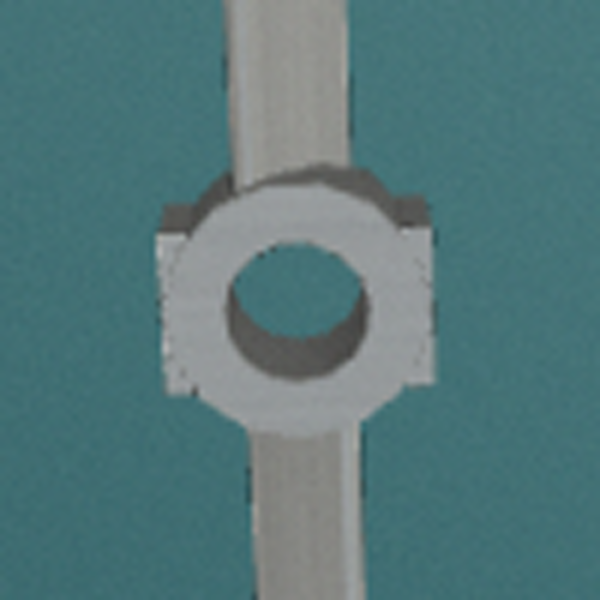

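```bash
python3 - <<'E'
from h import *
o,im=load("w1")
f=lambda a:np.array(a)/6+[229-.42,149-.42]
print(onplane(im,f([(298.5,311),(227,311),(370,311),(298,241),(298,381)]),23,o).round(1))
L=onplane(im,f([(157,235),(165,395),(434,228),(436,385)]),22,o)[:,:2];print(L.round(1), np.arctan2(*(L[0]-L[1])[::-1]),np.arctan2(*(L[2]-L[3])[::-1]),L.mean(0))
# blade tips on z=11.5
hsv=cv2.cvtColor(im["pixels"],cv2.COLOR_RGB2HSV); m=hsv[:,:,1]<60
A=[]
for v in list(range(118,165,4))+list(range(235,262,4)):
    u=np.nonzero(m[v,240:320])[0]+240; A.append(((u[0]+u[-1])/2,v))
P=onplane(im,A,13,o)[:,:2]; print(P.round(1))
vx,vy,x0,y0=cv2.fitLine(P.astype(np.float32),cv2.DIST_L2,0,.01,.01).ravel();print("yaw",np.arctan2(vy,vx),x0,y0)
E
```

```text
[[ 631.9 -237.8   23. ]
 [ 622.8 -235.9   23. ]
 [ 641.1 -239.6   23. ]
 [ 633.7 -228.5   23. ]
 [ 630.  -247.2   23. ]]
[[ 615.9 -224.4]
 [ 612.1 -246.1]
 [ 651.3 -230.5]
 [ 647.8 -251.7]] 1.3996556913592335 1.4061081825066921 [ 631.77389358 -238.15176968]
[[ 641.9 -175.1]
 [ 641.2 -178.1]
 [ 640.6 -181.2]
 [ 640.  -184.3]
 [ 639.4 -187.3]
 [ 639.1 -190.5]
 [ 638.9 -193.7]
 [ 638.3 -196.8]
 [ 637.6 -199.9]
 [ 637.  -203. ]
 [ 636.8 -206.2]
 [ 636.1 -209.4]
 [ 626.7 -271.1]
 [ 625.9 -274.7]
 [ 625.2 -278.4]
 [ 624.9 -282.2]
 [ 624.2 -285.9]
 [ 623.4 -289.7]
 [ 622.6 -293.6]]
yaw 1.4142301 633.6728 -225.31416
```

```bash
python3 - <<'E'
from cell import ctrl
from h import *
o=ctrl.get_obs();ps(o)
go(o,631.9,-238,6,-0.162)
E
```

```text
t 1.57 pos [ 631.3 -244.7  125.2] psi -0.1993 z [-1.1e-03 -1.0e-04 -1.0e+00] F [ 0.5 -0.4 -0. ] w 85.3
go (631.9, -238, 6, np.float64(-0.162)) shift [-0.06 -0.67 11.92] rot [ 0.     0.001 -0.037] j6 -0.2
```

```bash
cat >> h.py <<'E'
import json
def setcmd(p,psi): json.dump([list(map(float,p)),float(psi)],open("cmd.json","w"))
def getcmd(): return json.load(open("cmd.json"))
def Rdown(psi):
    c,s=np.cos(psi),np.sin(psi); return np.array([[c,s,0],[s,-c,0],[0,0,-1.]])
def apply(shift,rz):
    "update commanded pose after a call ending in this row"
    p,psi=getcmd(); p=np.array(p)+Rdown(psi)@np.array(shift)*10; psi=psi-rz; setcmd(p,psi); print("cmd",p.round(2),round(psi,4))
def cmdobs():
    p,psi=getcmd(); r=R.from_matrix(Rdown(psi)).as_quat(); return dict(position=np.array(p),ee_rot=np.array([r[3],*r[:3]]))
E
python3 - <<'E'
from cell import ctrl
from h import *
setcmd([185.76,-570.488,231.267],-1.371123+.115107); apply([-17.2,-52.5,10.6],-1.056)
for i in range(6):
    ctrl.get_image("wrist"); ps(ctrl.get_obs())
o,im=load("w1")
f=lambda a:np.array(a)/6+[229-.42,149-.42]
print(onplane(im,f([(298.5,311)]),23,cmdobs()).round(1))
P=pts(im,[(350,150),(450,60),(263,199)],cmdobs());print(P.round(1))
E
```

```text
cmd [ 631.71 -244.4   125.27] -0.2
t 1.62 pos [ 631.3 -245.4  126.1] psi -0.2003 z [ 2.e-04 -8.e-04 -1.e+00] F [0.1 0.6 0.3] w 85.7
t 1.68 pos [ 631.4 -245.9  126.6] psi -0.2011 z [ 0.0011 -0.0011 -1.    ] F [ 0.2 -0.6 -0.6] w 85.5
t 1.73 pos [ 631.4 -246.   126.9] psi -0.2015 z [ 0.0015 -0.0012 -1.    ] F [0.6 1.  0.5] w 85.4
t 1.77 pos [ 631.5 -246.   126.9] psi -0.2016 z [ 0.0018 -0.0012 -1.    ] F [-0.2  0.2 -0.1] w 85.5
t 1.82 pos [ 631.5 -245.8  126.8] psi -0.2016 z [ 0.0018 -0.001  -1.    ] F [-0.  -0.8  0.4] w 85.6
t 1.88 pos [ 631.5 -245.7  126.6] psi -0.2015 z [ 1.5e-03 -9.0e-04 -1.0e+00] F [-0.2  0.5  0. ] w 85.6
[[ 632.5 -239.3   23. ]]
[[ 697.9 -213.6    5.1]
 [ 804.4 -148.4    1.5]
 [ 621.  -235.4   24.3]]
```

```bash
cat >> h.py <<'E'
def settle(ctrl,n=8):
    for i in range(n): ctrl.get_image("wrist"); ps(ctrl.get_obs())
def holec(name,u,v,z,thr=60,r=25):
    "bore/hub outline at (u,v): returns hub-outline"
    pass
E
python3 - <<'E'
from cell import ctrl
from h import *
settle(ctrl,8); snap(ctrl,"w2"); crop("w2",279,199,50,6)
E
```

```text
t 1.93 pos [ 631.5 -245.4  126.4] psi -0.2012 z [ 1.2e-03 -6.0e-04 -1.0e+00] F [ 0.3 -0.3 -0.2] w 85.4
t 1.98 pos [ 631.5 -245.2  126.1] psi -0.2011 z [ 9.e-04 -4.e-04 -1.e+00] F [ 1.  -0.3  0.3] w 85.9
t 2.02 pos [ 631.5 -245.   125.9] psi -0.2008 z [ 7.e-04 -3.e-04 -1.e+00] F [ 0.5  0.7 -0.2] w 85.6
t 2.08 pos [ 631.5 -244.8  125.7] psi -0.2007 z [ 5.e-04 -2.e-04 -1.e+00] F [ 0.3  0.1 -0.1] w 85.2
t 2.12 pos [ 631.6 -244.7  125.6] psi -0.2004 z [ 3.e-04 -1.e-04 -1.e+00] F [ 0.8 -0.2  0.2] w 85.7
t 2.17 pos [ 631.6 -244.5  125.4] psi -0.2002 z [ 1.e-04  0.e+00 -1.e+00] F [ 0.8 -0.6  0.6] w 85.8
t 2.23 pos [ 631.6 -244.4  125.4] psi -0.2001 z [ 0.e+00  1.e-04 -1.e+00] F [ 0.3  0.6 -0.3] w 85.5
t 2.27 pos [ 631.6 -244.4  125.3] psi -0.2 z [-1.e-04  1.e-04 -1.e+00] F [0.7 0.5 0.9] w 85.2
t 2.27 pos [ 631.6 -244.4  125.3] psi -0.2 z [-1.e-04  1.e-04 -1.e+00] F [0.7 0.5 0.9] w 85.2
```

View pics/w2_c.png

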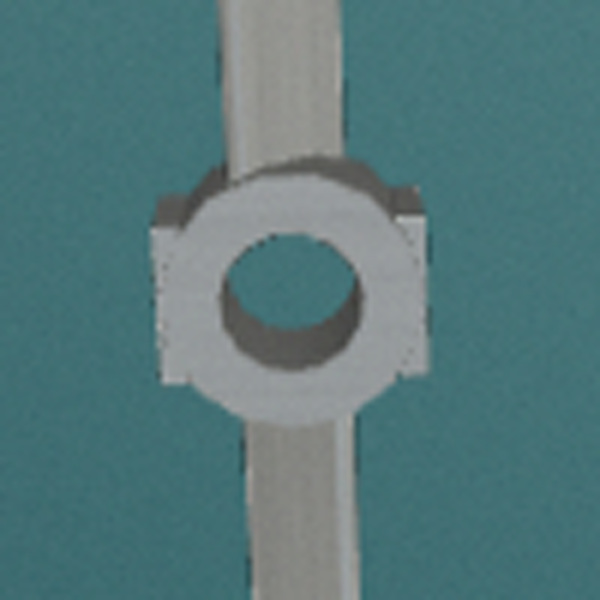

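```bash
python3 - <<'E'
from h import *
o,im=load("w2")
f=lambda a:np.array(a)/6+[229-.42,149-.42]
print(onplane(im,f([(291,301),(220,301),(362,301)]),23,o).round(1))
L=onplane(im,f([(151,228),(161,384),(427,215),(428,374)]),22,o)[:,:2];print(np.arctan2(*(L[0]-L[1])[::-1]),np.arctan2(*(L[2]-L[3])[::-1]),L.mean(0))
go(cmdobs(),632,-238,6,-0.162)
E
```

```text
[[ 631.7 -237.7   23. ]
 [ 622.6 -235.8   23. ]
 [ 640.8 -239.5   23. ]]
1.4108191293683188 1.396716826508119 [ 631.69351463 -238.00787798]
go (632, -238, 6, np.float64(-0.162)) shift [-0.1  -0.63 11.93] rot [ 0.     0.    -0.038] j6 -0.2
```

play_rows([
  [[-0.13, -0.64, 5], [0, 0, -0.04]],
  [[-0.13, -0.64, 9], [0, 0, -0.04]],
  [[-0.13, -0.64, 11], [0, 0, -0.04]],
  [[-0.13, -0.64, 11.9], [0, 0, -0.04]],
  [[-0.13, -0.64, 11.9], [0, 0, -0.04]],
  [[-0.13, -0.64, 11.9], [0, 0, -0.04]],
  [[-0.13, -0.64, 11.9], [0, 0, -0.04]],
])

```text
clock: 3.2
position: [632.6, -238.3, 7.6]
ee_rot: [0.0, 0.997, -0.08, 0.001]
force: [0.4, -0.1, 0.6]
gripper_width: 85.2
```

play_rows([
  [[0, 0, 0], [0, 0, 0]],
  [[0, 0, 0], [0, 0, 0]],
  [[0, 0, 0], [0, 0, 0]],
  [[0, 0, 0], [0, 0, 0]],
  [[0, 0, 0], [0, 0, 0]],
], jaw=2.5, force=50)

```text
clock: 3.82
position: [632.0, -238.0, 6.7]
ee_rot: [0.0, 0.997, -0.08, 0.0]
force: [1.1, 0.4, 4.2]
gripper_width: 34.8
```

```bash
python3 - <<'E'
from cell import ctrl
from h import *
apply([-0.13,-0.64,11.9],-0.04); snap(ctrl,"w3")
E
```

```text
cmd [ 631.71 -237.86    6.27] -0.16
t 3.83 pos [ 632.  -238.     6.7] psi -0.16 z [ 7.e-04 -2.e-04 -1.e+00] F [1.1 0.4 4.2] w 34.8
```

View pics/w3.png

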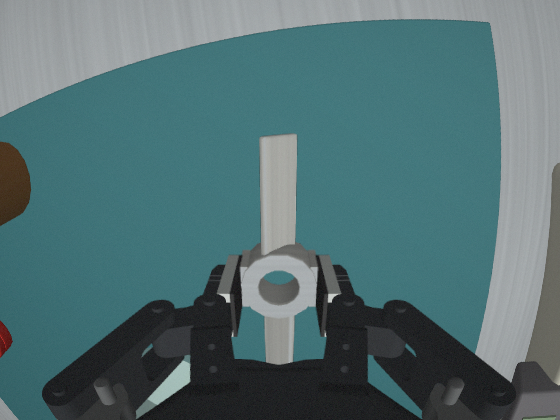

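```bash
python3 - <<'E'
from h import *
go(cmdobs(),479,13,225,0)
E
```

```text
go (479, 13, 225, np.float64(0.0)) shift [-19.07 -22.33 -21.87] rot [ 0.    0.   -0.16] j6 0.03
```

play_rows([
  [[0, 0, -3], [0, 0, 0]],
  [[0, 0, -9], [0, 0, 0]],
  [[0, 0, -15], [0, 0, 0]],
  [[-2, -2.3, -19.9], [0, 0, 0]],
  [[-6, -7, -21.9], [0, 0, -0.05]],
  [[-10, -11.7, -21.9], [0, 0, -0.1]],
  [[-14, -16.4, -21.9], [0, 0, -0.16]],
  [[-17, -20, -21.9], [0, 0, -0.16]],
  [[-18.5, -21.7, -21.9], [0, 0, -0.16]],
  [[-19.1, -22.3, -21.9], [0, 0, -0.16]],
  [[-19.1, -22.3, -21.9], [0, 0, -0.16]],
  [[-19.1, -22.3, -21.9], [0, 0, -0.16]],
  [[-19.1, -22.3, -21.9], [0, 0, -0.16]],
  [[-19.1, -22.3, -21.9], [0, 0, -0.16]],
  [[-19.1, -22.3, -21.9], [0, 0, -0.16]],
])

```text
clock: 5.75
position: [478.8, 12.5, 225.2]
ee_rot: [-0.0, 1.0, -0.0, -0.0]
force: [-0.3, -0.1, -1.9]
gripper_width: 34.7
```

```bash
python3 - <<'E'
from cell import ctrl
from h import *
apply([-19.1,-22.3,-21.9],-0.16); o,im=snap(ctrl,"w4")
print(proj(im,[[539,13,122],[539,13,60]],o))
E
```

```text
cmd [478.68  12.72 225.27] -0.0
t 5.75 pos [478.8  12.5 225.2] psi -0.0004 z [-2.e-04  1.e-04 -1.e+00] F [-0.3 -0.1 -1.9] w 34.7
[[353.12083192 205.70011038]
 [339.5508585  186.27774657]]
```

View pics/w4.png

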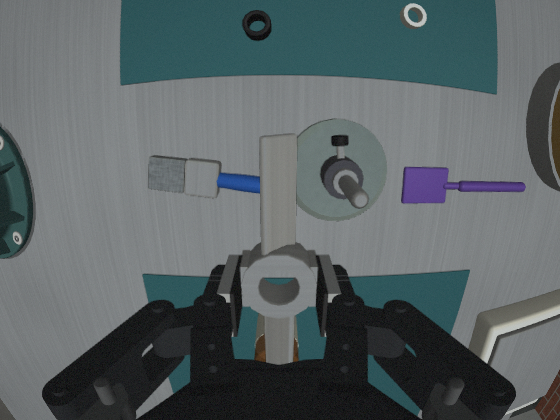

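```bash
python3 - <<'E'
from h import *
crop("w4",350,190,40,8)
p=cv2.imread("pics/w4.png")[250:330,239:319]; cv2.imwrite("pics/w4_h.png",cv2.resize(p,None,fx=8,fy=8,interpolation=2))
E
```

```text
(no output)
```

View pics/w4_c.png

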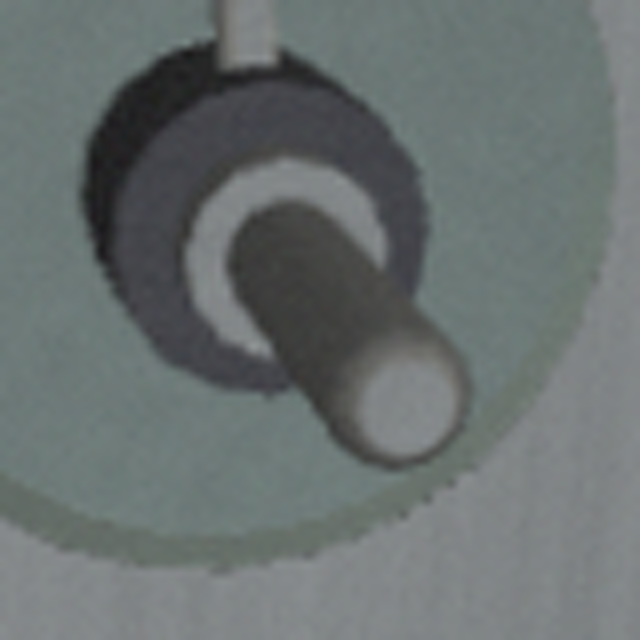

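View pics/w4_h.png

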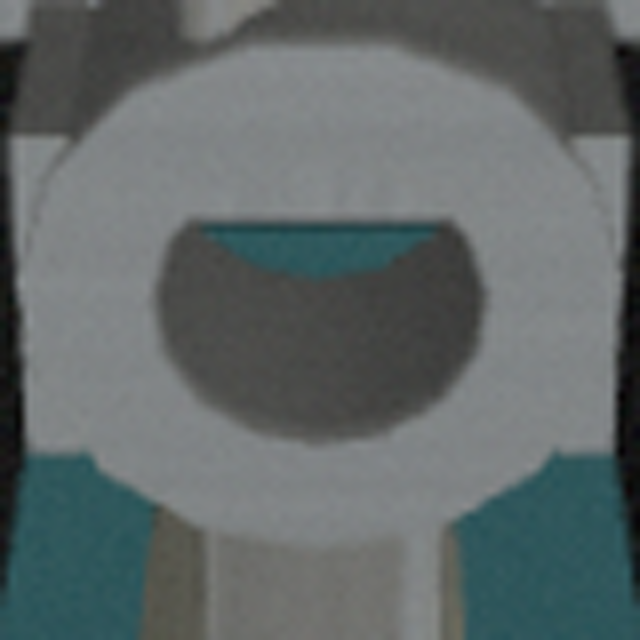

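```bash
python3 - <<'E'
from h import *
o,im=load("w4")
f=lambda a:np.array(a)/8+[310-.44,150-.44]
print(onplane(im,f([(408,403)]),122,o),onplane(im,f([(288,258),(185,258),(390,258)]),60,o))
g=lambda a:np.array(a)/8+[239-.44,250-.44]
z=225.2+16.7
print(onplane(im,g([(155,305),(487,305),(321,440),(321,220),(320,40),(320,545)]),z,o)-o["position"])
it,t=None,dict(np.load("pics/top0.npz",allow_pickle=True)); t.pop("hand_eye",None)
print(onplane(t,[(282,195)],122))
E
```

```text
[[544.88043344  17.89594196 122.        ]] [[544.84418365  17.61212598  60.        ]
 [531.87657786  17.48470408  60.        ]
 [557.89447651  17.76659023  60.        ]]
[[-9.44223728e+00  4.05994351e-01  1.66625700e+01]
 [ 9.40845977e+00  4.07376019e-01  1.66625700e+01]
 [-1.34541915e-02 -9.02349967e+00  1.66625700e+01]
 [-1.93693835e-02  6.12226271e+00  1.66625700e+01]
 [-7.73518390e-02  1.74203439e+01  1.66625700e+01]
 [-7.01647265e-02 -1.69008646e+01  1.66625700e+01]]
[[539.02350931  12.82864202 122.        ]]
```

play_rows([
  [[3, -0.2, 0], [0, 0, 0]],
  [[5.6, -0.49, 0], [0, 0, 0]],
  [[6.61, -0.49, 0], [0, 0, 0]],
  [[6.61, -0.49, 4], [0, 0, 0]],
  [[6.61, -0.49, 8], [0, 0, 0]],
  [[6.61, -0.49, 9.5], [0, 0, 0]],
  [[6.61, -0.49, 9.5], [0, 0, 0]],
  [[6.61, -0.49, 9.5], [0, 0, 0]],
  [[6.61, -0.49, 9.5], [0, 0, 0]],
  [[6.61, -0.49, 9.5], [0, 0, 0]],
])

```text
clock: 7.05
position: [545.4, 17.6, 131.3]
ee_rot: [0.0, 1.0, 0.0, 0.001]
force: [0.7, 0.9, -2.0]
gripper_width: 34.8
```

```bash
python3 - <<'E'
from cell import ctrl
from h import *
apply([6.61,-0.49,9.5],0); o,im=snap(ctrl,"w5"); snap(ctrl,"s5","side")
p=cv2.imread("pics/w5.png")[210:370,198:358]; a=cv2.resize(p,(560,560),interpolation=2)
p=cv2.imread("pics/s5.png")[150:260,240:350]; cv2.imwrite("pics/s5_h.png",cv2.resize(p,(560,560),interpolation=2)); cv2.imwrite("pics/w5_h.png",a)
E
```

```text
cmd [544.78  17.62 130.27] -0.0
t 7.05 pos [545.4  17.6 131.3] psi 0.0001 z [ 0.0017 -0.     -1.    ] F [ 0.7  0.9 -2. ] w 34.8
t 7.1 pos [545.3  17.6 131.1] psi 0.0 z [ 0.0014 -0.     -1.    ] F [-0.8 -0.  -2.4] w 35.1
```

View pics/w5_h.png

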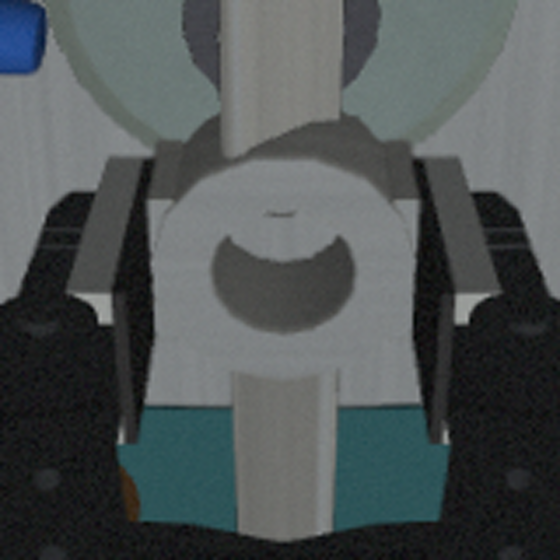

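View pics/s5_h.png

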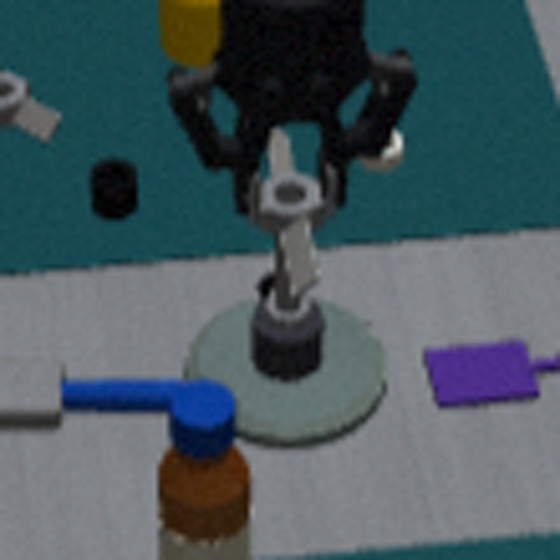

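```bash
python3 - <<'E'
from h import *
o,im=load("w5")
g=lambda a:np.array(a)/3.5+[198-.35,210-.35]
print(onplane(im,g([(283,262)]),122,o), onplane(im,g([(283,332),(212,272),(355,272)]),131.3+16.7,o))
# collar edges at z=60
o4,i4=load("w4");f=lambda a:np.array(a)/8+[310-.44,150-.44]
print(onplane(i4,f([(408,403),(353,403),(462,403),(408,350),(408,458)]),122,o4))
E
```

```text
[[545.32609776   3.62850533 122.        ]] [[545.27696671   8.65963874 148.        ]
 [536.06893999  18.23673857 148.        ]
 [554.60645936  18.22469434 148.        ]]
[[544.88043344  17.89594196 122.        ]
 [539.12236638  17.87547898 122.        ]
 [550.59475968  17.917891   122.        ]
 [544.46076865  23.45146158 122.        ]
 [545.34173007  12.0554118  122.        ]]
```

play_rows([
  [[0, 0, 0.3], [0, 0, 0]],
  [[0, 0, 0.6], [0, 0, 0]],
  [[0, 0, 0.9], [0, 0, 0]],
  [[0, 0, 1.2], [0, 0, 0]],
  [[0, 0, 1.2], [0, 0, 0]],
])

```text
clock: 7.78
position: [544.5, 17.6, 117.9]
ee_rot: [-0.0, 1.0, -0.0, -0.0]
force: [0.3, -0.3, -1.3]
gripper_width: 34.7
```

play_rows([
  [[0, 0, 1], [0, 0, 0]],
  [[0, 0, 2], [0, 0, 0]],
  [[0, 0, 3], [0, 0, 0]],
  [[0, 0, 4], [0, 0, 0]],
  [[0, 0, 4.8], [0, 0, 0]],
  [[0, 0, 5.1], [0, 0, 0]],
  [[0, 0, 5.2], [0, 0, 0]],
  [[0, 0, 5.2], [0, 0, 0]],
  [[0, 0, 5.2], [0, 0, 0]],
  [[0, 0, 5.2], [0, 0, 0]],
])

```text
clock: 9.02
position: [545.0, 17.6, 66.6]
ee_rot: [-0.0, 1.0, 0.0, 0.0]
force: [-0.5, 0.2, -1.4]
gripper_width: 34.8
```

```bash
python3 - <<'E'
from cell import ctrl
from h import *
apply([0,0,1.2],0);apply([0,0,5.2],0); ps(ctrl.get_obs())
E
```

```text
cmd [544.78  17.62 118.27] -0.0
cmd [544.78  17.62  66.27] -0.0
t 9.03 pos [545.   17.6  66.6] psi 0.0 z [ 5.e-04  0.e+00 -1.e+00] F [-0.5  0.2 -1.4] w 34.8
```

play_rows([
  [[0, 0, 0.1], [0, 0, 0]],
  [[0, 0, 0.2], [0, 0, 0]],
  [[0, 0, 0.28], [0, 0, 0]],
  [[0, 0, 0.34], [0, 0, 0]],
  [[0, 0, 0.34], [0, 0, 0]],
  [[0, 0, 0.34], [0, 0, 0]],
])

```text
clock: 9.78
position: [544.8, 17.6, 63.6]
ee_rot: [-0.0, 1.0, 0.0, 0.0]
force: [-1.9, 0.4, 6.9]
gripper_width: 34.7
```

play_rows([
  [[0, 0, 0.34], [0, 0, 0]],
  [[0, 0, 0.34], [0, 0, 0]],
  [[0, 0, 0.34], [0, 0, 0]],
  [[0, 0, -2], [0, 0, 0]],
  [[0, 0, -6], [0, 0, 0]],
  [[0, 0, -10], [0, 0, 0]],
], jaw=6.5)

```text
clock: 10.52
position: [544.5, 17.7, 163.7]
ee_rot: [-0.0, 1.0, -0.0, -0.0]
force: [0.9, 0.2, 0.8]
gripper_width: 65.0
```

```bash
python3 - <<'E'
from cell import ctrl
from h import *
apply([0,0,.34],0);apply([0,0,-10.34],0);  # from z62.87 up: row z=-10 relative to call start 62.87
o,im=load("w4"); print(onplane(im,[(413.5,15)],17,o),onplane(im,[(257,25)],31,o))
snap(ctrl,"w6"); 
E
```

```text
cmd [544.78  17.62  62.87] -0.0
cmd [544.78  17.62 166.27] -0.0
[[629.70487168 203.42394388  17.        ]] [[456.86373584 175.91887547  31.        ]]
t 10.53 pos [544.5  17.7 163.7] psi -0.0001 z [-9.e-04  2.e-04 -1.e+00] F [0.9 0.2 0.8] w 65.0
```

View pics/w6.png

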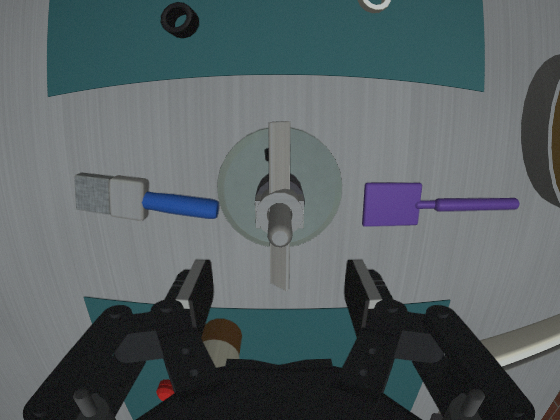

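play_rows([
  [[2, -4.5, 0], [0, 0, 0]],
  [[4.5, -10, 0], [0, 0, 0]],
  [[7, -15, 2], [0, 0, 0]],
  [[8, -17.5, 4], [0, 0, 0]],
  [[8.5, -18.6, 4.3], [0, 0, 0]],
  [[8.5, -18.6, 4.3], [0, 0, 0]],
  [[8.5, -18.6, 4.3], [0, 0, 0]],
  [[8.5, -18.6, 4.3], [0, 0, 0]],
  [[8.5, -18.6, 4.3], [0, 0, 0]],
  [[8.5, -18.6, 4.3], [0, 0, 0]],
])

```text
clock: 11.82
position: [629.8, 203.2, 120.3]
ee_rot: [-0.0, 1.0, -0.0, 0.0]
force: [-0.4, -0.6, -0.3]
gripper_width: 64.5
```

```bash
python3 - <<'E'
from cell import ctrl
from h import *
setcmd([544.78,17.62,162.87],0);apply([8.5,-18.6,4.3],0)
o,im=snap(ctrl,"w7"); u,v=proj(im,[[629.7,203.4,17]],o)[0];print(u,v); crop("w7",u,v,40,8)
E
```

```text
cmd [629.78 203.62 119.87] 0.0
t 11.82 pos [629.8 203.2 120.3] psi -0.0005 z [ 3.e-04  1.e-04 -1.e+00] F [-0.4 -0.6 -0.3] w 64.5
278.43367605466136 206.10542246690528
```

View pics/w7_c.png

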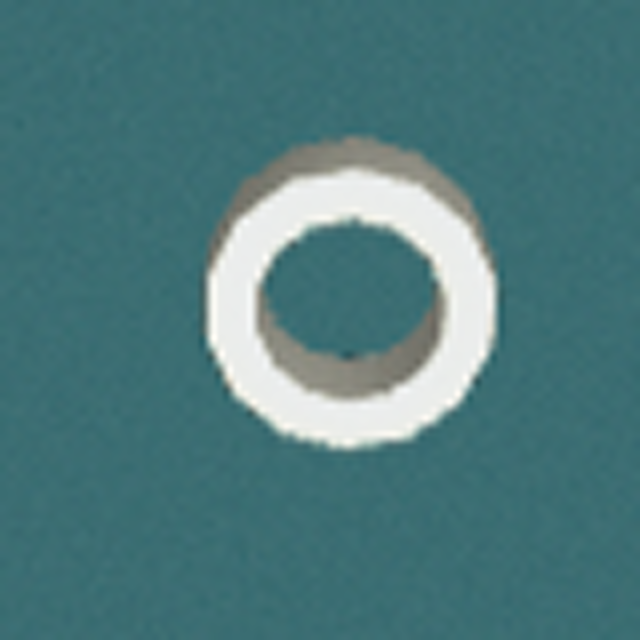

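```bash
python3 - <<'E'
from h import *
o,im=load("w7"); g=lambda a:np.array(a)/8+[238-.44,166-.44]
print(onplane(im,g([(352,309),(207,309),(497,309),(352,170),(352,447)]),17,o))
E
```

```text
[[632.18004982 205.0023882   17.        ]
 [617.79458476 205.00563398  17.        ]
 [646.58123886 205.00327634  17.        ]
 [632.14123699 219.24499013  17.        ]
 [632.22459286 190.37124901  17.        ]]
```

play_rows([
  [[0.24, -0.13, 5], [0, 0, 0]],
  [[0.24, -0.13, 9], [0, 0, 0]],
  [[0.24, -0.13, 11], [0, 0, 0]],
  [[0.24, -0.13, 11.49], [0, 0, 0]],
  [[0.24, -0.13, 11.49], [0, 0, 0]],
  [[0.24, -0.13, 11.49], [0, 0, 0]],
  [[0.24, -0.13, 11.49], [0, 0, 0]],
  [[0.24, -0.13, 11.49], [0, 0, 0]],
])

```text
clock: 12.88
position: [632.6, 205.0, 5.8]
ee_rot: [-0.0, 1.0, 0.0, 0.001]
force: [0.2, 0.4, 0.6]
gripper_width: 65.0
```

play_rows([
  [[0, 0, 0], [0, 0, 0]],
  [[0, 0, 0], [0, 0, 0]],
  [[0, 0, 0], [0, 0, 0]],
  [[0, 0, 0], [0, 0, 0]],
], jaw=2, force=30)

```text
clock: 13.38
position: [632.2, 205.0, 5.3]
ee_rot: [-0.0, 1.0, 0.0, 0.0]
force: [-1.9, -0.6, 3.6]
gripper_width: 28.5
```

```bash
python3 - <<'E'
from cell import ctrl
from h import *
apply([.24,-.13,11.49],0)
o,im=snap(ctrl,"w8"); 
go(cmdobs(),544.8,17.7,225,0)
E
```

```text
cmd [632.18 204.92   4.97] 0.0
t 13.38 pos [632.2 205.    5.3] psi 0.0 z [ 1.e-04  1.e-04 -1.e+00] F [-1.9 -0.6  3.6] w 28.5
go (544.8, 17.7, 225, np.float64(-0.0)) shift [ -8.74  18.72 -22.  ] rot [0. 0. 0.] j6 0.03
```

View pics/w8.png

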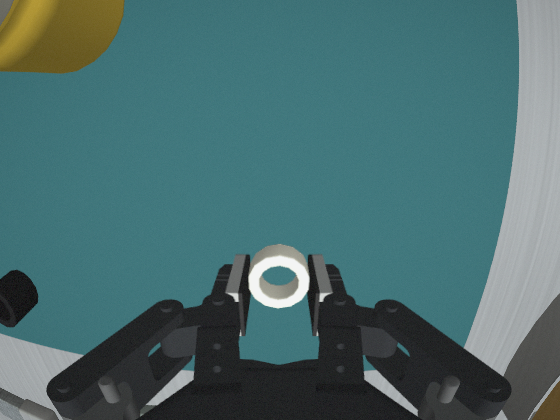

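play_rows([
  [[0, 0, -4], [0, 0, 0]],
  [[0, 0, -10], [0, 0, 0]],
  [[-1, 2.1, -15], [0, 0, 0]],
  [[-3.5, 7.5, -16], [0, 0, 0]],
  [[-6, 12.8, -16], [0, 0, 0]],
  [[-7.9, 17, -16], [0, 0, 0]],
  [[-8.74, 18.72, -15.5], [0, 0, 0]],
  [[-8.74, 18.72, -14], [0, 0, 0]],
  [[-8.74, 18.72, -13.5], [0, 0, 0]],
  [[-8.74, 18.72, -13.5], [0, 0, 0]],
  [[-8.74, 18.72, -13.5], [0, 0, 0]],
  [[-8.74, 18.72, -13.5], [0, 0, 0]],
  [[-8.74, 18.72, -13.5], [0, 0, 0]],
  [[-8.74, 18.72, -13.5], [0, 0, 0]],
])

```text
clock: 15.18
position: [544.9, 17.8, 140.2]
ee_rot: [-0.0, 1.0, 0.0, 0.0]
force: [-0.5, -0.1, 0.3]
gripper_width: 28.2
```

```bash
python3 - <<'E'
from cell import ctrl
from h import *
apply([-8.74,18.72,-13.5],0)
o,im=snap(ctrl,"w9"); p=cv2.imread("pics/w9.png")[130:330,198:358]; cv2.imwrite("pics/w9_h.png",cv2.resize(p,None,fx=3,fy=3,interpolation=2))
E
```

```text
cmd [544.78  17.72 139.97] 0.0
t 15.18 pos [544.9  17.8 140.2] psi 0.0 z [ 3.e-04  1.e-04 -1.e+00] F [-0.5 -0.1  0.3] w 28.2
```

View pics/w9_h.png

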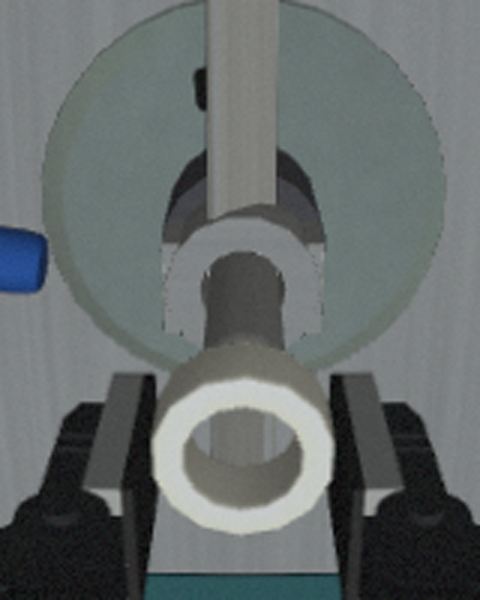

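play_rows([
  [[0, 0, 1], [0, 0, 0]],
  [[0, 0, 1.5], [0, 0, 0]],
  [[0, 0, 2], [0, 0, 0]],
  [[0, 0, 2.4], [0, 0, 0]],
  [[0, 0, 2.8], [0, 0, 0]],
])

```text
clock: 15.85
position: [544.8, 17.7, 111.7]
ee_rot: [-0.0, 1.0, -0.0, -0.0]
force: [0.7, 0.7, 1.0]
gripper_width: 27.9
```

play_rows([
  [[0, 0, 0.9], [0, 0, 0]],
  [[0, 0, 1.8], [0, 0, 0]],
  [[0, 0, 2.4], [0, 0, 0]],
  [[0, 0, 2.7], [0, 0, 0]],
  [[0, 0, 2.8], [0, 0, 0]],
  [[0, 0, 2.9], [0, 0, 0]],
  [[0, 0, 3], [0, 0, 0]],
  [[0, 0, 3.03], [0, 0, 0]],
  [[0, 0, 3.03], [0, 0, 0]],
  [[0, 0, 3.03], [0, 0, 0]],
])

```text
clock: 17.1
position: [545.0, 17.7, 82.2]
ee_rot: [-0.0, 1.0, 0.0, 0.0]
force: [-1.4, -0.3, 5.6]
gripper_width: 28.4
```

```bash
python3 - <<'E'
from h import *
apply([0,0,2.8],0);apply([0,0,3.03],0)
go(cmdobs(),393,284,125,.785)
E
```

```text
cmd [544.78  17.72 111.97] 0.0
cmd [544.78  17.72  81.67] 0.0
go (393, 284, 125, np.float64(0.785)) shift [-15.18 -26.63  -4.33] rot [ 0.     0.    -0.785] j6 -0.16
```

play_rows([
  [[0, 0, 0], [0, 0, 0]],
  [[0, 0, 0], [0, 0, 0]],
  [[0, 0, 0], [0, 0, 0]],
  [[0, 0, -2], [0, 0, 0]],
  [[0, 0, -6], [0, 0, 0]],
  [[0, 0, -9], [0, 0, 0]],
], jaw=6.5)

```text
clock: 17.85
position: [545.0, 17.7, 172.9]
ee_rot: [-0.0, 1.0, -0.0, 0.0]
force: [0.6, 0.1, -1.5]
gripper_width: 65.0
```

```bash
python3 - <<'E'
from cell import ctrl
from h import *
apply([0,0,-9],0)
o,im=snap(ctrl,"w10"); p=cv2.imread("pics/w10.png")[100:300,198:358]; cv2.imwrite("pics/w10_h.png",cv2.resize(p,None,fx=3,fy=3,interpolation=2))
go(cmdobs(),393,284,125,.785)
E
```

```text
cmd [544.78  17.72 171.67] 0.0
t 17.85 pos [545.   17.7 172.9] psi -0.0 z [ 5.e-04  1.e-04 -1.e+00] F [ 0.6  0.1 -1.5] w 65.0
go (393, 284, 125, np.float64(0.785)) shift [-15.18 -26.63   4.67] rot [ 0.     0.    -0.785] j6 -0.16
```

View pics/w10_h.png

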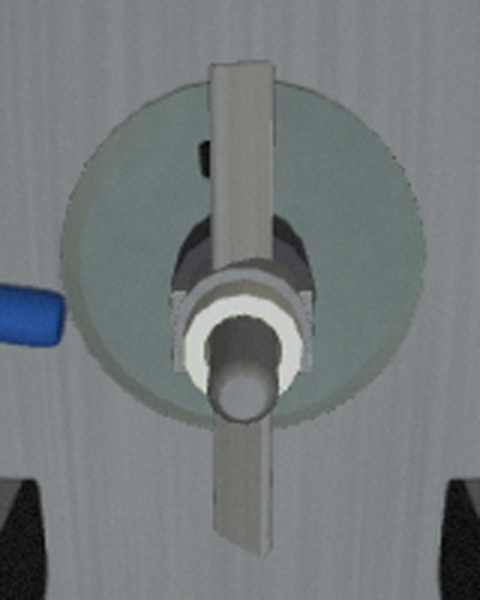

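Long paddle and sleeve are seated on the shaft (stack at crop centre (245,345)). Next, the short paddle.

play_rows([
  [[-3, -5.2, 0], [0, 0, -0.15]],
  [[-6, -10.4, 0], [0, 0, -0.3]],
  [[-9, -15.6, 0], [0, 0, -0.45]],
  [[-12, -21, 1.5], [0, 0, -0.6]],
  [[-14.2, -25, 3.5], [0, 0, -0.785]],
  [[-15.2, -26.6, 4.7], [0, 0, -0.785]],
  [[-15.2, -26.6, 4.7], [0, 0, -0.785]],
  [[-15.2, -26.6, 4.7], [0, 0, -0.785]],
  [[-15.2, -26.6, 4.7], [0, 0, -0.785]],
  [[-15.2, -26.6, 4.7], [0, 0, -0.785]],
  [[-15.2, -26.6, 4.7], [0, 0, -0.785]],
  [[-15.2, -26.6, 4.7], [0, 0, -0.785]],
])

```text
clock: 19.4
position: [392.9, 283.5, 124.8]
ee_rot: [-0.0, 0.924, 0.382, 0.0]
force: [0.2, -0.1, -0.4]
gripper_width: 65.2
```

```bash
python3 - <<'E'
from cell import ctrl
from h import *
apply([-15.2,-26.6,4.7],-.785)
o,im=snap(ctrl,"w11"); u,v=proj(im,[[393,284,23]],o)[0];print(u,v); crop("w11",u,v,50,7); print(int(u)-50,int(v)-50)
E
```

```text
cmd [392.78 283.72 124.67] 0.785
t 19.4 pos [392.9 283.5 124.8] psi 0.7846 z [ 1.e-04  1.e-04 -1.e+00] F [ 0.2 -0.1 -0.4] w 65.2
278.7093274961367 206.53150158012997
228 156
```

View pics/w11_c.png

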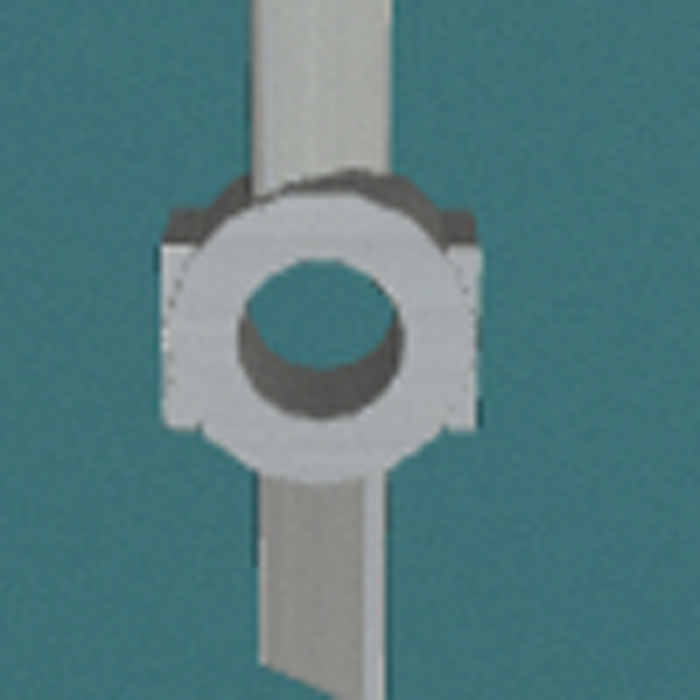

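View pics/w11.png

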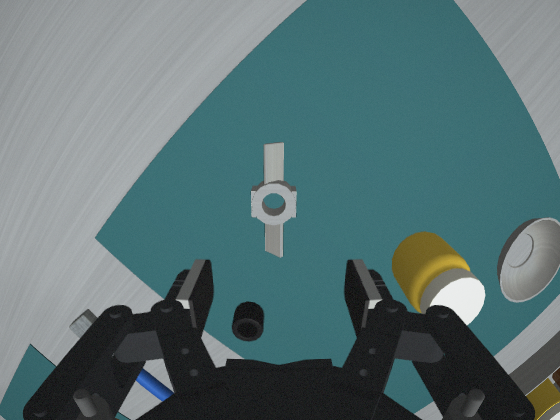

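```bash
python3 - <<'E'
from h import *
o,im=load("w11"); g=lambda a:np.array(a)/7+[228-.43,156-.43]
C=onplane(im,g([(321.5,338),(238,338),(405,338)]),23,o);print(C, np.linalg.norm(C[1]-C[2]))
L=onplane(im,g([(162,245),(162,428),(480,248),(477,428)]),22,o)[:,:2];print([np.arctan2(*(L[i]-L[i+1])[::-1])-np.pi/2 for i in (0,2)],L.mean(0),np.linalg.norm(L[0]-L[2]))
hsv=cv2.cvtColor(im["pixels"],cv2.COLOR_RGB2HSV); m=hsv[:,:,1]<60
A=[]
for v in list(range(150,176,3))+list(range(230,246,3)):
    u=np.nonzero(m[v,250:310])[0]+250; A.append(((u[0]+u[-1])/2,v))
P=onplane(im,A,13,o)[:,:2]
vx,vy,x0,y0=cv2.fitLine(P.astype(np.float32),cv2.DIST_L2,0,.01,.01).ravel();print("yaw-90",np.arctan2(vy,vx)-np.pi/2,np.arctan2(vy,vx)+np.pi/2,x0,y0)
go(cmdobs(),C[0][0],C[0][1],6,.785)
E
```

```text
[[388.52276124 282.66709447  23.        ]
 [381.85933992 276.01403291  23.        ]
 [395.17768489 289.3145294   23.        ]] 18.82236753408849
[np.float64(0.7588042930802286), np.float64(0.7856657558944016)] [388.65496504 282.28404341] 35.58821579988521
yaw-90 -2.3611064 0.78048635 384.44974 286.55878
go (np.float64(388.5227612381838), np.float64(282.6670944722933), 6, np.float64(0.785)) shift [-0.38 -0.23 11.87] rot [ 0.  0. -0.] j6 -0.16
```

play_rows([
  [[-0.38, -0.23, 5], [0, 0, 0.005]],
  [[-0.38, -0.23, 9], [0, 0, 0.005]],
  [[-0.38, -0.23, 11], [0, 0, 0.005]],
  [[-0.38, -0.23, 11.85], [0, 0, 0.005]],
  [[-0.38, -0.23, 11.85], [0, 0, 0.005]],
  [[-0.38, -0.23, 11.85], [0, 0, 0.005]],
  [[-0.38, -0.23, 11.85], [0, 0, 0.005]],
  [[-0.38, -0.23, 11.85], [0, 0, 0.005]],
])

```text
clock: 20.45
position: [388.8, 282.9, 6.8]
ee_rot: [-0.0, 0.925, 0.38, 0.001]
force: [-0.3, -0.5, -0.6]
gripper_width: 65.0
```

play_rows([
  [[0, 0, 0], [0, 0, 0]],
  [[0, 0, 0], [0, 0, 0]],
  [[0, 0, 0], [0, 0, 0]],
  [[0, 0, 0], [0, 0, 0]],
], jaw=2.5, force=50)

```text
clock: 20.95
position: [388.5, 282.7, 6.7]
ee_rot: [-0.0, 0.925, 0.38, 0.0]
force: [-1.0, -0.2, 5.5]
gripper_width: 34.5
```

```bash
python3 - <<'E'
from cell import ctrl
from h import *
apply([-.38,-.23,11.85],.005)
o,im=snap(ctrl,"w12"); 
go(cmdobs(),544.8,17.7,200,np.pi/2); go(cmdobs(),544.8,17.7,145,np.pi/2)
E
```

```text
cmd [388.47 282.66   6.17] 0.78
t 20.95 pos [388.5 282.7   6.7] psi 0.78 z [ 3.e-04  3.e-04 -1.e+00] F [-1.  -0.2  5.5] w 34.5
go (544.8, 17.7, 200, np.float64(1.571)) shift [ -7.52  29.83 -19.38] rot [ 0.     0.    -0.791] j6 -1.54
go (544.8, 17.7, 145, np.float64(1.571)) shift [ -7.52  29.83 -13.88] rot [ 0.     0.    -0.791] j6 -1.54
```

View pics/w12.png

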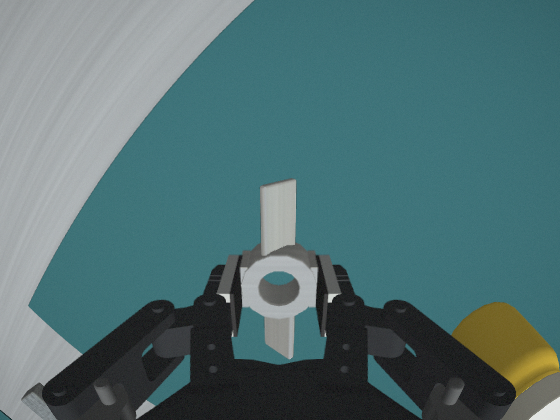

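```bash
python3 - <<'E'
from h import *
go(cmdobs(),544.8,78,222,np.pi/2)
E
```

```text
go (544.8, 78, 222, np.float64(1.571)) shift [ -3.28  25.54 -21.58] rot [ 0.     0.    -0.791] j6 -1.43
```

play_rows([
  [[0, 0, -4], [0, 0, 0]],
  [[0, 0, -10], [0, 0, 0]],
  [[0, 0, -16], [0, 0, 0]],
  [[-0.4, 3, -20], [0, 0, -0.15]],
  [[-1, 8, -21.6], [0, 0, -0.3]],
  [[-1.7, 13.5, -21.6], [0, 0, -0.45]],
  [[-2.4, 19, -21.6], [0, 0, -0.6]],
  [[-3, 23.5, -21.6], [0, 0, -0.75]],
  [[-3.28, 25.5, -21.6], [0, 0, -0.791]],
  [[-3.28, 25.5, -21.6], [0, 0, -0.791]],
  [[-3.28, 25.5, -21.6], [0, 0, -0.791]],
  [[-3.28, 25.5, -21.6], [0, 0, -0.791]],
  [[-3.28, 25.5, -21.6], [0, 0, -0.791]],
  [[-3.28, 25.5, -21.6], [0, 0, -0.791]],
  [[-3.28, 25.5, -21.6], [0, 0, -0.791]],
])

```text
clock: 22.88
position: [544.4, 78.5, 222.3]
ee_rot: [-0.0, 0.707, 0.707, 0.0]
force: [-0.7, -0.5, -1.8]
gripper_width: 34.9
```

```bash
python3 - <<'E'
from cell import ctrl
from h import *
apply([-3.28,25.5,-21.6],-.791)
o,im=snap(ctrl,"w13"); u,v=proj(im,[[544.8,17.7,122]],o)[0];print(u,v); crop("w13",u,v,40,8); print(int(u)-40,int(v)-40)
p=cv2.imread("pics/w13.png")[250:330,239:319]; cv2.imwrite("pics/w13_h.png",cv2.resize(p,None,fx=6,fy=6,interpolation=2))
E
```

```text
cmd [544.48  78.31 222.17] 1.571
t 22.88 pos [544.4  78.5 222.3] psi 1.5713 z [ 1.e-04  2.e-04 -1.e+00] F [-0.7 -0.5 -1.8] w 34.9
202.09508902207378 207.6674984776054
162 167
```

View pics/w13_c.png

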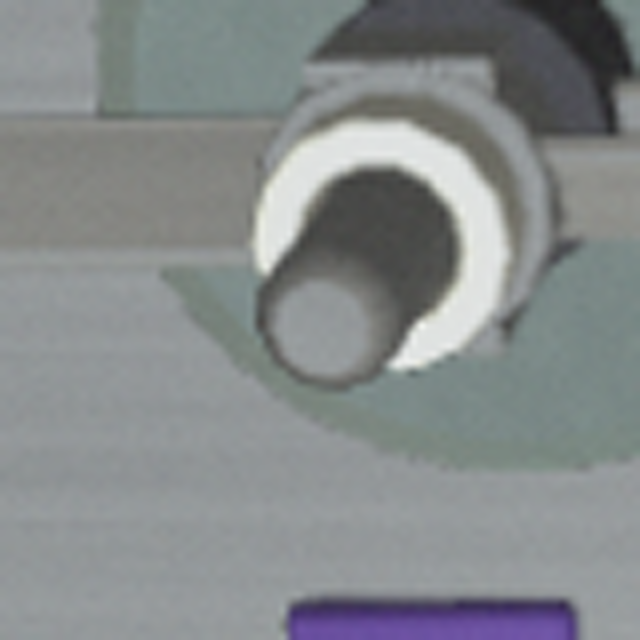

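View pics/w13_h.png

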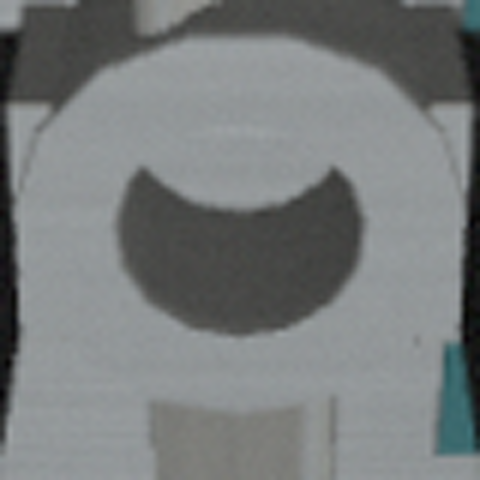

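```bash
python3 - <<'E'
from h import *
o,im=load("w13"); g=lambda a:np.array(a)/8+[162-.44,167-.44]
print(onplane(im,g([(321,325)]),122,o))
h=lambda a:np.array(a)/6+[239-.42,250-.42]; Rt=q2R(o["ee_rot"])
print((onplane(im,h([(118,220),(364,220),(241,335),(241,33),(241,408)]),222.3+16.8,o)-o["position"])@Rt)
# sleeve top z=94 ring
print(onplane(im,g([(382,245)]),94,o))
go(cmdobs(),544.8,17.7,140,np.pi/2)
E
```

```text
[[544.39300177  17.38945882 122.        ]]
[[ -8.89992988  -1.16464679 -16.80973595]
 [  9.66608856  -1.15958892 -16.80676525]
 [  0.39128369   9.54894841 -16.80763931]
 [  0.36847626 -17.1399979  -16.80916286]
 [  0.39783588  16.8649031  -16.80722163]]
[[544.39433709  17.96139492  94.        ]]
go (544.8, 17.7, 140, np.float64(1.571)) shift [-6.06  0.03  8.22] rot [0. 0. 0.] j6 -1.54
```

play_rows([
  [[-3, 0, 0], [0, 0, 0]],
  [[-5.3, 0, 0], [0, 0, 0]],
  [[-6.08, 0, 2], [0, 0, 0]],
  [[-6.08, 0, 6], [0, 0, 0]],
  [[-6.08, 0, 8.2], [0, 0, 0]],
  [[-6.08, 0, 8.2], [0, 0, 0]],
  [[-6.08, 0, 8.2], [0, 0, 0]],
  [[-6.08, 0, 8.2], [0, 0, 0]],
  [[-6.08, 0, 8.6], [0, 0, 0]],
  [[-6.08, 0, 9.2], [0, 0, 0]],
  [[-6.08, 0, 9.7], [0, 0, 0]],
  [[-6.08, 0, 10.1], [0, 0, 0]],
  [[-6.08, 0, 10.3], [0, 0, 0]],
  [[-6.08, 0, 10.3], [0, 0, 0]],
])

```text
clock: 24.68
position: [544.4, 17.5, 119.0]
ee_rot: [-0.0, 0.707, 0.707, -0.0]
force: [0.2, -0.4, -1.2]
gripper_width: 34.6
```

play_rows([
  [[0, 0, 0.6], [0, 0, 0]],
  [[0, 0, 1.2], [0, 0, 0]],
  [[0, 0, 1.6], [0, 0, 0]],
  [[0, 0, 1.8], [0, 0, 0]],
  [[0, 0, 1.95], [0, 0, 0]],
  [[0, 0, 2.08], [0, 0, 0]],
  [[0, 0, 2.18], [0, 0, 0]],
  [[0, 0, 2.23], [0, 0, 0]],
  [[0, 0, 2.23], [0, 0, 0]],
  [[0, 0, 2.23], [0, 0, 0]],
])

```text
clock: 25.92
position: [544.7, 17.5, 97.6]
ee_rot: [0.0, 0.707, 0.707, 0.0]
force: [-1.7, 0.4, 5.1]
gripper_width: 35.0
```

```bash
python3 - <<'E'
from cell import ctrl
from h import *
apply([-6.08,0,10.3],0);apply([0,0,2.23],0)
ps(ctrl.get_obs())
E
```

```text
cmd [544.5   17.51 119.17] 1.571
cmd [544.5   17.51  96.87] 1.571
t 25.93 pos [544.7  17.5  97.6] psi 1.571 z [ 6.e-04  1.e-04 -1.e+00] F [-1.7  0.4  5.1] w 35.0
```

```bash
python3 - <<'E'
from h import *
go(cmdobs(),385,-272,230,0);go(cmdobs(),385,-272,128,0)
E
```

```text
go (385, -272, 230, np.float64(0.0)) shift [-28.95 -15.96 -13.31] rot [0.    0.    1.571] j6 -0.62
go (385, -272, 128, np.float64(0.0)) shift [-28.95 -15.96  -3.11] rot [0.    0.    1.571] j6 -0.62
```

play_rows([
  [[0, 0, 0], [0, 0, 0]],
  [[0, 0, 0], [0, 0, 0]],
  [[0, 0, 0], [0, 0, 0]],
  [[0, 0, -2], [0, 0, 0]],
  [[0, 0, -7], [0, 0, 0]],
  [[0, 0, -10], [0, 0, 0]],
], jaw=6.5)

```text
clock: 26.68
position: [545.3, 17.5, 198.9]
ee_rot: [0.001, 0.707, 0.707, 0.001]
force: [1.0, 0.2, -0.7]
gripper_width: 65.0
```

```bash
python3 - <<'E'
from cell import ctrl
from h import *
apply([0,0,-10],0)
o,im=snap(ctrl,"w14"); p=cv2.imread("pics/w14.png")[100:300,178:378]; cv2.imwrite("pics/w14_h.png",cv2.resize(p,None,fx=3,fy=3,interpolation=2))
go(cmdobs(),385,-272,230,0);go(cmdobs(),385,-272,128,0)
E
```

```text
cmd [544.5   17.51 196.87] 1.571
t 26.68 pos [545.3  17.5 198.9] psi 1.571 z [ 0.002 -0.    -1.   ] F [ 1.   0.2 -0.7] w 65.0
go (385, -272, 230, np.float64(0.0)) shift [-28.95 -15.96  -3.31] rot [0.    0.    1.571] j6 -0.62
go (385, -272, 128, np.float64(0.0)) shift [-28.95 -15.96   6.89] rot [0.    0.    1.571] j6 -0.62
```

View pics/w14_h.png

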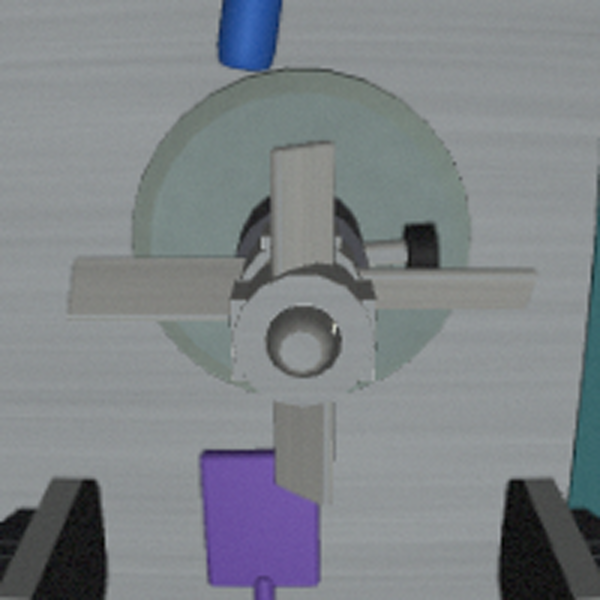

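play_rows([
  [[-2, -1.1, -3.3], [0, 0, 0.17]],
  [[-6, -3.3, -3.3], [0, 0, 0.34]],
  [[-10, -5.5, -3.3], [0, 0, 0.52]],
  [[-14, -7.7, -3.3], [0, 0, 0.7]],
  [[-18, -9.9, -3.3], [0, 0, 0.88]],
  [[-22, -12.1, -3.3], [0, 0, 1.05]],
  [[-25.5, -14, -3.3], [0, 0, 1.23]],
  [[-28, -15.5, -1], [0, 0, 1.4]],
  [[-28.95, -15.96, 3], [0, 0, 1.571]],
  [[-28.95, -15.96, 6], [0, 0, 1.571]],
  [[-28.95, -15.96, 6.9], [0, 0, 1.571]],
  [[-28.95, -15.96, 6.9], [0, 0, 1.571]],
  [[-28.95, -15.96, 6.9], [0, 0, 1.571]],
  [[-28.95, -15.96, 6.9], [0, 0, 1.571]],
  [[-28.95, -15.96, 6.9], [0, 0, 1.571]],
  [[-28.95, -15.96, 6.9], [0, 0, 1.571]],
  [[-28.95, -15.96, 6.9], [0, 0, 1.571]],
])

```text
clock: 28.85
position: [385.0, -272.0, 128.0]
ee_rot: [0.0, 1.0, 0.0, 0.0]
force: [0.5, -0.1, -0.8]
gripper_width: 65.1
```

```bash
python3 - <<'E'
from cell import ctrl
from h import *
apply([-28.95,-15.96,6.9],1.571)
o,im=snap(ctrl,"w15"); u,v=proj(im,[[385,-272,27]],o)[0];print(u,v); crop("w15",u,v,40,8); print(int(u)-40,int(v)-40)
hsv=cv2.cvtColor(im["pixels"],cv2.COLOR_RGB2HSV); m=((hsv[:,:,1]>150)&((hsv[:,:,0]<8)|(hsv[:,:,0]>172))).astype(np.uint8)
n,l,s,c=cv2.connectedComponentsWithStats(m); print([(s[i],c[i]) for i in range(1,n) if s[i][4]>50])
E
```

```text
cmd [ 384.96 -272.02  127.87] 0.0
t 28.85 pos [ 385. -272.  128.] psi 0.0001 z [ 1.e-04 -0.e+00 -1.e+00] F [ 0.5 -0.1 -0.8] w 65.1
278.64269409468744 207.14496858480084
238 167
[(array([ 261,  185,   40,   44, 1386], dtype=int32), array([280.45165945, 206.73520924]))]
```

View pics/w15_c.png

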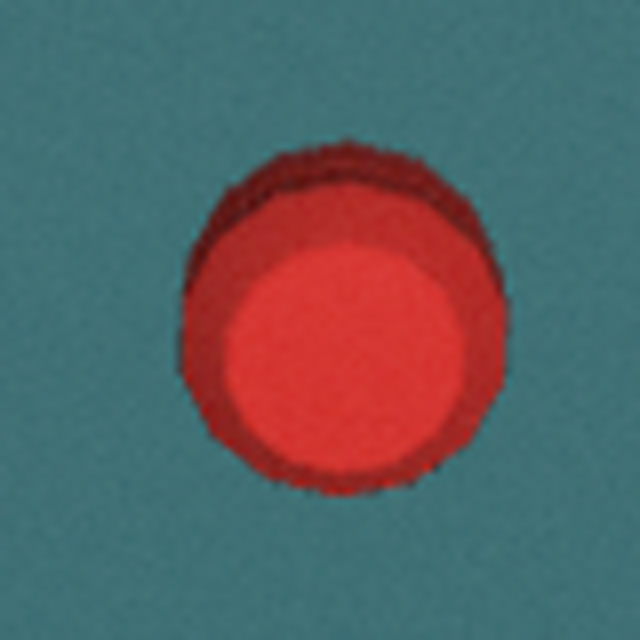

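View pics/w15.png

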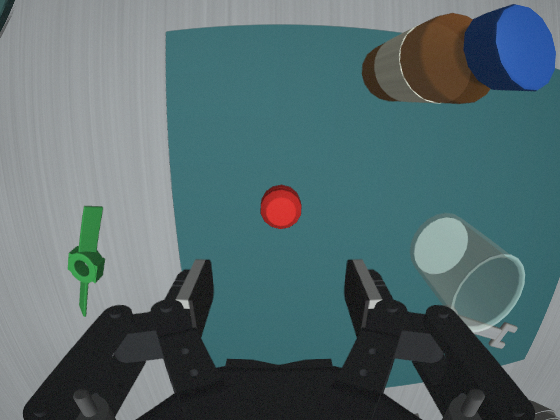

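```bash
python3 - <<'E'
from h import *
o,im=load("w15"); g=lambda a:np.array(a)/8+[238-.44,167-.44]
C=onplane(im,g([(345,356.5),(225,356),(465,356)]),27,o);print(C)
print(onplane(im,g([(181,340),(509,340)]),22,o))
go(cmdobs(),C[0][0],C[0][1],8,0)
E
```

```text
[[ 386.61885174 -275.31510239   27.        ]
 [ 374.7417367  -275.27069084   27.        ]
 [ 398.50328631 -275.26020057   27.        ]]
[[ 370.1121518  -275.28875099   22.        ]
 [ 403.20518256 -275.27313829   22.        ]]
go (np.float64(386.6188517398792), np.float64(-275.31510239463637), 8, np.float64(0.0)) shift [ 0.17  0.33 11.99] rot [0. 0. 0.] j6 -0.62
```

play_rows([
  [[0.17, 0.33, 5], [0, 0, 0]],
  [[0.17, 0.33, 9], [0, 0, 0]],
  [[0.17, 0.33, 11.2], [0, 0, 0]],
  [[0.17, 0.33, 12], [0, 0, 0]],
  [[0.17, 0.33, 12], [0, 0, 0]],
  [[0.17, 0.33, 12], [0, 0, 0]],
  [[0.17, 0.33, 12], [0, 0, 0]],
  [[0.17, 0.33, 12], [0, 0, 0]],
])

```text
clock: 29.9
position: [387.0, -275.6, 8.5]
ee_rot: [0.0, 1.0, 0.0, 0.0]
force: [-0.4, 0.2, 0.8]
gripper_width: 65.1
```

play_rows([
  [[0, 0, 0], [0, 0, 0]],
  [[0, 0, 0], [0, 0, 0]],
  [[0, 0, 0], [0, 0, 0]],
  [[0, 0, 0], [0, 0, 0]],
], jaw=2.5, force=30)

```text
clock: 30.4
position: [386.7, -275.3, 8.3]
ee_rot: [0.0, 1.0, 0.0, 0.0]
force: [-1.4, 0.6, 4.5]
gripper_width: 32.1
```

```bash
python3 - <<'E'
from cell import ctrl
from h import *
apply([.17,.33,12],0)
o,im=snap(ctrl,"w16"); 
go(cmdobs(),484.8,17.7,240,0);go(cmdobs(),544.8,17.7,150,0)
E
```

```text
cmd [ 386.66 -275.32    7.87] 0.0
t 30.4 pos [ 386.7 -275.3    8.3] psi 0.0001 z [ 1.e-04 -1.e-04 -1.e+00] F [-1.4  0.6  4.5] w 32.1
go (484.8, 17.7, 240, np.float64(-0.0)) shift [  9.81 -29.3  -23.21] rot [0. 0. 0.] j6 0.04
go (544.8, 17.7, 150, np.float64(-0.0)) shift [ 15.81 -29.3  -14.21] rot [0. 0. 0.] j6 0.03
```

View pics/w16.png

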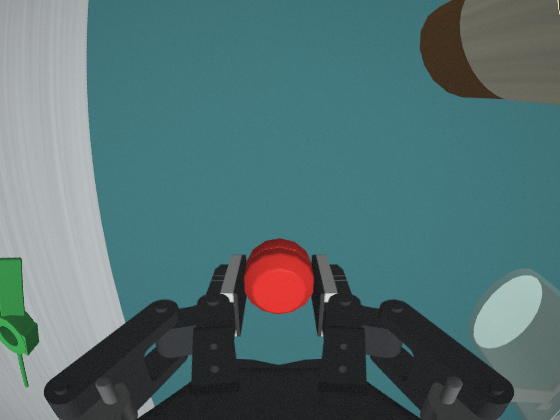

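play_rows([
  [[0, 0, -4], [0, 0, 0]],
  [[0, 0, -10], [0, 0, 0]],
  [[0, 0, -16], [0, 0, 0]],
  [[0, 0, -21], [0, 0, 0]],
  [[1.5, -2.8, -23], [0, 0, 0]],
  [[4, -7.4, -23], [0, 0, 0]],
  [[7, -13, -23], [0, 0, 0]],
  [[10, -18.5, -23], [0, 0, 0]],
  [[13, -24.1, -23], [0, 0, 0]],
  [[15.2, -28.2, -22], [0, 0, 0]],
  [[15.81, -29.3, -19], [0, 0, 0]],
  [[15.81, -29.3, -15.5], [0, 0, 0]],
  [[15.81, -29.3, -14.2], [0, 0, 0]],
  [[15.81, -29.3, -14.2], [0, 0, 0]],
  [[15.81, -29.3, -14.2], [0, 0, 0]],
  [[15.81, -29.3, -14.2], [0, 0, 0]],
  [[15.81, -29.3, -14.2], [0, 0, 0]],
  [[15.81, -29.3, -14.2], [0, 0, 0]],
  [[15.81, -29.3, -14.2], [0, 0, 0]],
])

```text
clock: 32.83
position: [544.8, 17.7, 150.1]
ee_rot: [-0.0, 1.0, -0.0, 0.0]
force: [-0.2, 0.3, -0.9]
gripper_width: 32.3
```

```bash
python3 - <<'E'
from cell import ctrl
from h import *
apply([15.81,-29.3,-14.2],0)
o,im=snap(ctrl,"w17"); p=cv2.imread("pics/w17.png")[130:330,198:358]; cv2.imwrite("pics/w17_h.png",cv2.resize(p,None,fx=3,fy=3,interpolation=2))
E
```

```text
cmd [544.76  17.68 149.87] 0.0
t 32.83 pos [544.8  17.7 150.1] psi -0.0 z [ 2.e-04  1.e-04 -1.e+00] F [-0.2  0.3 -0.9] w 32.3
```

View pics/w17_h.png

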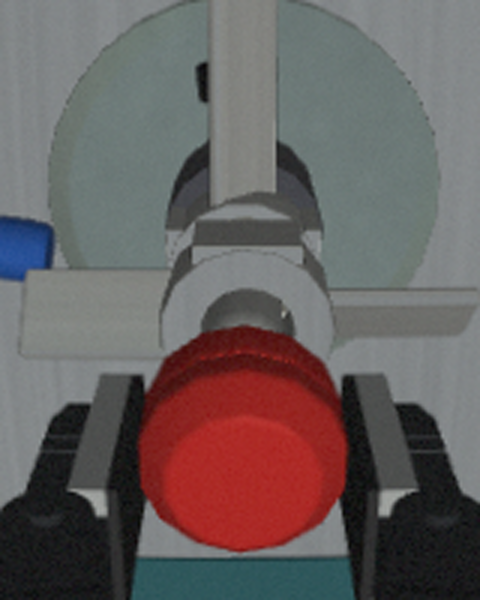

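play_rows([
  [[0, 0, 0.8], [0, 0, 0]],
  [[0, 0, 1.5], [0, 0, 0]],
  [[0, 0, 2], [0, 0, 0]],
  [[0, 0, 2.3], [0, 0, 0]],
  [[0, 0, 2.5], [0, 0, 0]],
  [[0, 0, 2.6], [0, 0, 0]],
  [[0, 0, 2.6], [0, 0, 0]],
])

```text
clock: 33.75
position: [544.8, 17.7, 124.0]
ee_rot: [-0.0, 1.0, 0.0, 0.0]
force: [0.2, -0.1, -0.9]
gripper_width: 32.2
```

play_rows([
  [[0, 0, 0.12], [0, 0, 0]],
  [[0, 0, 0.24], [0, 0, 0]],
  [[0, 0, 0.34], [0, 0, 0]],
  [[0, 0, 0.42], [0, 0, 0]],
  [[0, 0, 0.5], [0, 0, 0]],
  [[0, 0, 0.52], [0, 0, 0]],
  [[0, 0, 0.52], [0, 0, 0]],
  [[0, 0, 0.52], [0, 0, 0]],
])

```text
clock: 34.75
position: [544.9, 17.7, 119.2]
ee_rot: [-0.0, 1.0, 0.0, 0.0]
force: [-1.6, 0.1, 6.5]
gripper_width: 31.9
```

play_rows([
  [[0, 0, 0.52], [0, 0, 0]],
  [[0, 0, 0.52], [0, 0, 0]],
  [[0, 0, 0.52], [0, 0, 0]],
  [[0, 0, -2], [0, 0, 0]],
  [[0, 0, -6], [0, 0, 0]],
  [[-4, 0, -10], [0, 0, 0]],
  [[-9, 0, -12], [0, 0, 0]],
  [[-12, 0, -12], [0, 0, 0]],
  [[-12, 0, -12], [0, 0, 0]],
  [[-12, 0, -12], [0, 0, 0]],
  [[-12, 0, -12], [0, 0, 0]],
  [[-12, 0, -12], [0, 0, 0]],
], jaw=6.5)

```text
clock: 36.25
position: [425.4, 17.6, 238.5]
ee_rot: [-0.0, 1.0, -0.0, -0.0]
force: [-0.1, -0.6, -0.2]
gripper_width: 64.8
```

```bash
python3 - <<'E'
from cell import ctrl
from h import *
o,im=snap(ctrl,"w18"); snap(ctrl,"s18","side"); snap(ctrl,"t18","top")
p=cv2.imread("pics/w18.png")[60:360,200:500]; cv2.imwrite("pics/w18_h.png",cv2.resize(p,None,fx=2,fy=2,interpolation=2))
p=cv2.imread("pics/s18.png")[140:260,220:380]; cv2.imwrite("pics/s18_h.png",cv2.resize(p,None,fx=5,fy=5,interpolation=2))
t=dict(np.load("pics/t18.npz"))
_,im=load("s18")
print(np.round(pts(im,[(296,v) for v in range(178,215,3)]),1))
hsv=cv2.cvtColor(load("w18")[1]["pixels"],cv2.COLOR_RGB2HSV);m=((hsv[:,:,1]>150)&((hsv[:,:,0]<8)|(hsv[:,:,0]>172)))
m[:, :250]=0
ow,iw=load("w18"); ys,xs=np.nonzero(m); P=pts(iw,np.stack([xs,ys],1),ow); print(len(P),np.percentile(P,[2,50,98],axis=0).round(1))
E
```

```text
t 36.25 pos [425.4  17.6 238.5] psi -0.0 z [-4.e-04  2.e-04 -1.e+00] F [-0.1 -0.6 -0.2] w 64.8
t 36.3 pos [425.3  17.7 238.5] psi 0.0 z [-4.e-04  2.e-04 -1.e+00] F [ 0.7 -0.  -0.8] w 65.1
t 36.35 pos [425.2  17.7 238.5] psi 0.0 z [-5.e-04  1.e-04 -1.e+00] F [ 0.2  0.8 -0. ] w 64.7
[[ 5.710e+02  2.172e+02  6.200e+00]
 [ 5.700e+02  2.094e+02 -2.000e-01]
 [ 5.667e+02  1.856e+02  7.700e+00]
 [ 5.435e+02  2.550e+01  1.384e+02]
 [ 5.418e+02  1.310e+01  1.382e+02]
 [ 5.407e+02  5.000e+00  1.341e+02]
 [ 5.398e+02 -2.600e+00  1.295e+02]
 [ 5.403e+02  3.000e-01  1.151e+02]
 [ 5.399e+02 -3.600e+00  1.070e+02]
 [ 5.404e+02 -5.000e-01  9.200e+01]
 [ 5.407e+02  3.000e-01  7.910e+01]
 [ 5.403e+02 -3.600e+00  7.070e+01]
 [ 5.385e+02 -1.620e+01  7.100e+01]]
1224 [[528.1   4.2 117.9]
 [539.5  20.6 136.1]
 [556.4  33.5 138.8]]
```

View pics/w18_h.png

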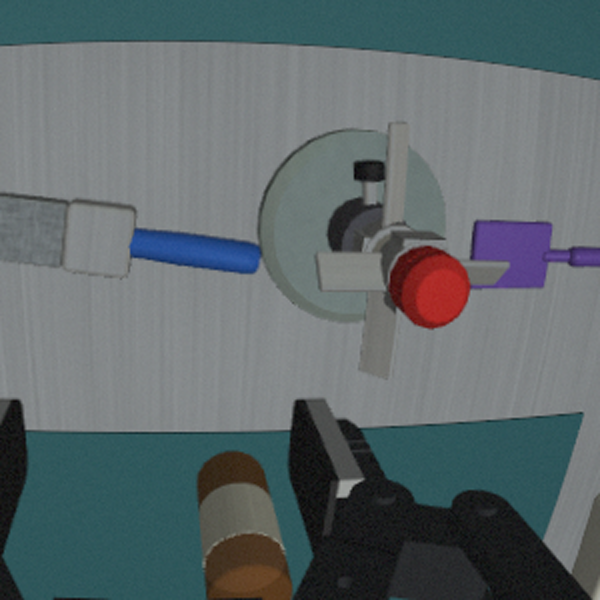

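View pics/s18_h.png

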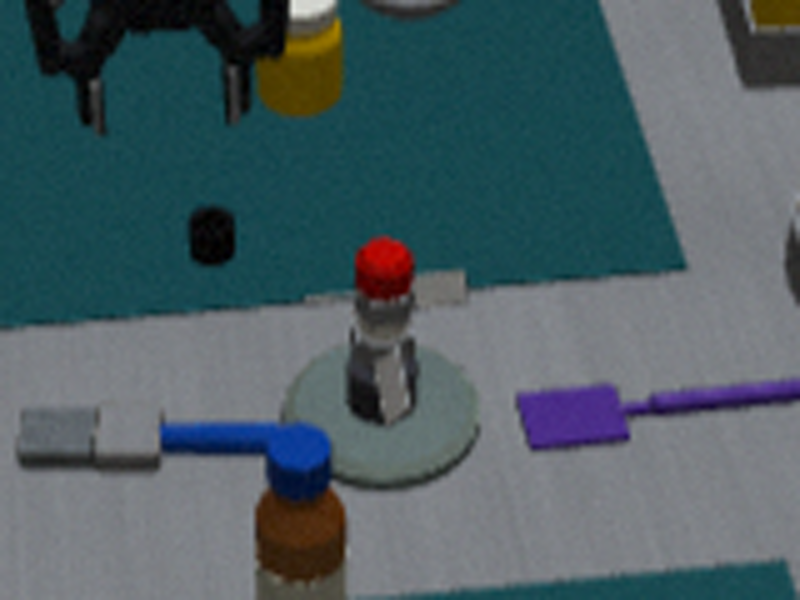

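View pics/t18.png

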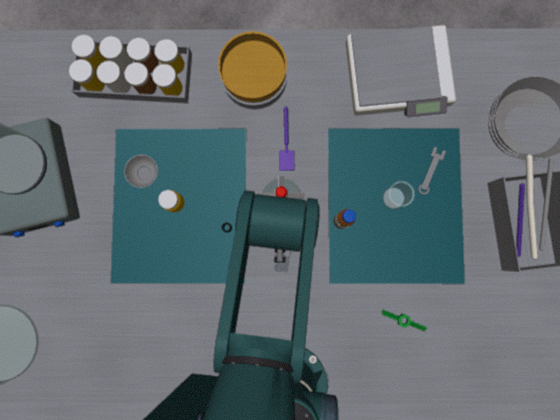

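```bash
python3 - <<'E'
from h import *
uv,P=top("w18",390,185,58,116,80)
r=np.hypot(P[:,0]-544.7,P[:,1]-17.7); 
for n,a,b,rm in (("long",60,80,68),("short",94,114,48)):
    k=(P[:,2]>a)&(P[:,2]<b)&(r>26)&(r<rm+4); Q=P[k][:,:2].astype(np.float32)
    vx,vy,x0,y0=cv2.fitLine(Q,cv2.DIST_HUBER,0,.01,.01).ravel(); print(n,len(Q),np.degrees(np.arctan2(vy,vx)),x0,y0)
E
```

```text
long 1056 -89.33002 543.1287 7.901551
short 689 1.5340067 531.1183 19.08898
```

```bash
python3 - <<'E'
from cell import ctrl
print(ctrl.job_done())
E
```

```text
the job is handed in; nothing more can be done
None
```

The stirrer is back together on the shaft in the order asked: long paddle, white sleeve, short paddle, red cap. I handed it in at about 36.4 s, well inside the 72 s limit, with the gripper open and well clear of the stack.

**Fit:** each part was lowered until it made light contact (about 5–7 N). The arm heights put each underside within about 0.2 mm of where it should sit: about 59.9, 79.9, 93.9 and 113.9 mm, against 60, 80, 94 and 114.

**Last pictures:**
- **Cap:** its top reads about 138.3 mm, where 138 was expected.
- **Blades:** they cross at about 91° by a rough depth fit. The arm turned them 90.0° apart.
- **Bystanders:** the spare sleeve, brush, spatula, bottle, jar, bowl, beaker, spanner and green look-alike paddle look unmoved. I checked them by eye only.

**Disagreements:** my rough first fixes from the top camera were up to 5 mm away from the wrist camera's. I went by the wrist camera, and every part slid onto the shaft without sideways force.

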